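Fetch a wax pattern from under the drying rack with a reacher

ROBOT

A 6-joint arm with a two-finger parallel gripper is mounted at the origin on the work surface. World frame = base frame: x ahead of the robot, y to its left, z up, the work surface at z = 0. Lengths are in mm, angles in rad, forces in N, time in s.
With the tool pointing down it reaches from about 375 to 900 mm from the base axis. Payload 3.1 kg.
Tool frame: the origin (TCP) lies on the centre line of the jaws, within the pads' length; the fingertips stand 22 mm ahead of it and the grasp point (between the pads) lies 3 mm ahead of it; x points along the fingers, z is the direction in which the jaws open and shut, and the axes are right-handed (so a half turn about x gives the same grasp; the last joint's range is limited). The gripper opens to 87 mm and grips with 3 to 60 N. Pads are 19 mm wide; open, the fingers measure 117 mm over their backs; the gripper's body (75 mm by 190 mm) begins 51 mm behind the grasp point.
Start: joints at [-1.359, 0.527, 1.433, -0, 1.181, -0.178], TCP at [238.1, -577.845, 244.548] pointing down, gripper open.
Joint ranges: [-3.08, 3.08], [-0.75, 2.2], [0.22, 2.44], [-1.43, 4.57], [0, 2.65], [-2.85, 2.85]. Speed limits (rad/s): [2.79, 2.79, 3.14, 3.14, 3.14, 3.14].

INTERFACE

Orientations are given as a 3x3 rotation matrix whose columns are the frame's x, y, z axes.
In Python, from cell import r gives the robot as it stands. The module is installed in compiled form; this text tells all that it offers.
- The arm moves only by the tool send_rows, never from a script. Its argument "plan" is a list of rows, each a list of 3 entries, a list of its own where there are three numbers: the shift along the world's x, y, z in mm, then the turn, a rotation vector about the world's x, y, z in degrees, then the finger opening in mm, from 0 to 87. A call has 1 to 5 rows; each row is the pose to reach, as a shift and turn from the pose commanded when the call began; what a row does not reach only later rows make up. A row lasts 1/8 s, in which the tool goes at most 62.5 mm and 10.7 degrees, less where a joint would pass 70% of its speed; a pose out of reach is approached as far as the arm can. A call with a gripper value outside its range is refused whole. The fingers move at their own pace and stop on an object; "force" is the grip in N (left out, the last holds). Time passes only in rows, so rows that repeat a pose let the fingers close. It gives the time, the measured TCP pose, the force and the opening at its end, in the units of the state.
- r.get_obs(): the state, without advancing time (a new reading comes with each control period).
- r.capture(name): name is "side" or "top"; returns a dict with "image" (400x640x3 uint8, red, green, blue), "depth" (400x640 float32, mm along the optical axis (not along the pixel's ray), 0 where there is no reading), "fx", "fy", "cx", "cy" (pixels), "extrinsics" (4x4, takes a point from world to camera coordinates). Camera axes: x right, y down, z forward; pixel columns grow to the right and rows downward; lengths in mm; the calibration is good to about 2 mm. A picture is of the moment at which its call begins.
- r.finish_job(): hands the job in, once; it reports no verdict.
The state is a dict: "clock": time; "qpos": joint angles; "qvel": joint speeds; "joint_torque": joint torques, N m; "position": TCP position; "eef_rot": TCP orientation; "contact_force": force on the tool from outside, world axes, zero at the start; "wrist_torque": the same for the moment, N m; "gripper_width": opening from 0.0 (shut) to 1.0 (fully open).
Only numpy, scipy, OpenCV 4.12 (cv2) and the standard library are available. Lean on these libraries where they do the work, as an engineer would, in place of code of your own. Each camera call takes 0.05 s, during which the arm holds its last target.

TASK

A green wax pattern has fallen under the low drying rack: take up the reacher by its pistol grip, squeeze the trigger to close its jaws on the pattern there, firmly enough to carry but gently enough not to dent the wax, lift it out over the front rail without ramming the rack, and set it, not drop it, into the blue tray. Then lay the reacher flat on the bench, clear of rack and tray. Do not touch the pattern with the gripper or push the other things about.

Things in the scene. Friction and masses are not known exactly. Their poses are not given: they have to be found in the camera images.
- rack: Drying rack fixed to the bench: dark steel frame 230 mm deep (x), 300 mm wide (y), open deck of thin rods 30 mm apart. Origin: centre of its footprint on the bench, z up. +x points from the open front into the gap. Clear height under the deck 62 mm, deck top 72 mm. Corner legs 16 mm square, 268 mm between them. Two more green wax patterns stand on the deck, 30 mm in from the back; leave them.
- rack_front (a point): Top middle of the rack's front foot rail, at (-109, 0, 10) mm in the rack's frame: a bar lying on the bench, 10 mm high, 12 mm thick, right across the front. Things must be lifted over it. The rack's axes.
- rack_back (a point): Middle of the inner face of the rack's back rail, at (103, 0, 15) mm in the rack's frame: 30 mm high, shuts the gap's back. The rack's axes.
- pattern: The dropped wax pattern, dark green: upright oval hub, 40 mm along its x, 30 mm along its y (round ends of 15 mm radius), 24 mm high, round 20 mm boss on top (32 mm in all), about 30 g. Origin: centre of its underside, z up. It stands on the bench under the rack. The wax dents if a jaw presses it with more than 4 N, or if it is pressed on tray or rack with more than 12 N.
- reacher: Pistol-grip reacher, 350 mm long, about 0.23 kg, lying on its side. Origin: under the shaft's axis at the grip, on the underside; x along the shaft to the jaws, z up as it lies. Tube 16 mm thick along x, axis 30 mm up. Black grip 34 mm high runs to +y (y 12 to 112 mm), flat back face at x = -26 mm. Orange trigger ahead of it, its rounded bulge at y = 66 mm reaching x = +32 mm.
- reacher_grip (a point): Where to take the reacher: midway between the back of the grip and the front of the trigger's bulge (58 mm apart along the reacher's x), 24 mm above its underside, at (3, 66, 24) mm in its frame. Fingers that close along the reacher's x here hold it and squeeze the trigger; closing evenly from both sides, they shift the reacher forward by half the trigger's travel. The reacher's axes.
- reacher_jaws (a point): Middle between the jaw pads, at (334, 0, 15) mm in the reacher's frame. Flat rubber pads, 26 mm long, reach from the underside up to 30 mm and stand 52 mm apart along y when open, 72 mm over their backs; arms and knuckle behind them lie 22 to 44 mm up. The pad tips reach x = 350 mm. The reacher's axes.
- trigger (a joint): Squeeze of the trigger (rad): 0 free, 0.30 fully in (17 mm at the bulge). Return spring: starts to move at 15 N, 17 N halfway, 19 N at the end. Geared to the jaws: pads 52 mm apart at 0, 36 mm and parallel at 0.123 (grip with trigger then 51 mm wide), 13 mm at 0.30. On a thing, each jaw presses about 0.4 of the squeeze above 19 N.
- tray: Blue plastic tray, 120 x 120 mm, walls 16 mm high and 3 mm thick, floor 3 mm, fixed on the bench. Origin: centre of its underside, z up.
- mould: Bystander: pink and green rubber mould disc, 190 mm across, 24 mm high (studs to 29). Origin: centre of its underside.
- tin: Bystander: grey jar with white lid, 68 mm across, 110 mm high. Origin: centre of its underside.
- ingot: Bystander: round metal ingot, 60 mm across, 22 mm high. Origin: centre of its underside.
- pliers: Bystander: blue-handled pliers lying flat, 190 mm long along its x (jaws to +x), 72 mm wide, 20 mm high. Origin: at the pivot, on the bench.
- jaw_left: The reacher's jaw on its +y side (towards the grip). Origin: its pivot at the end of the tube, on the level of the reacher's underside, at (270, 12, 0) mm in the reacher's frame.
- jaw_right: The reacher's other jaw, on its -y side; pivot at (270, -12, 0) mm in the reacher's frame.
Things that resemble listed ones, but are neither listed nor needed, are in the scene too. There is more than one size of the tray; the one meant has the size given above.

How it is judged:
By the outcome, as a careful person would: the job done as asked, in the order asked, and still so for the second after the job is handed in, with the robot touching nothing.
It also fails if it takes over 58 s, if anything falls off the work surface, if the arm or the gripper's body presses on something with over 40 N, if the wrist force passes 120 N, or if a joint passes its speed limit or range.

## Working session

There is one attempt and no reset: what is moved stays moved. The work goes in short steps, Python scripts to look and compute and a tool call to move; the robot and the scene stay as the last step left them, time stands still between calls to the robot, and variables do not carry over. Pictures are saved under pics/ and viewed, and the job is handed in when it is done.

Besides the shell and the picture viewer there is one more tool, called after "Call:" as name(argument=value, ...) on one line, values as JSON. send_rows: Moves the arm, as the interface text tells. Its arguments: {"type":"object","properties":{"plan":{"type":"array","items":{"type":"array"}},"force":{"type":"number"}},"required":["plan"]}

```bash
mkdir -p pics; cat > h.py <<'E'
import numpy as np, cv2
from cell import r
def cap(n):
    c=r.capture(n); return c
def save(c,name,box=None,s=1):
    im=c["image"][:,:,::-1]
    if box: x0,y0,x1,y1=box; im=im[y0:y1,x0:x1]
    im=cv2.resize(im,None,fx=s,fy=s,interpolation=cv2.INTER_CUBIC)
    cv2.imwrite("pics/"+name+".png",im)
def ray(c,u,v,z):
    E=np.array(c["extrinsics"]);R=E[:3,:3];t=E[:3,3];o=-R.T@t
    u=np.atleast_1d(np.asarray(u,float));v=np.atleast_1d(np.asarray(v,float))
    d=np.stack([(u-c["cx"])/c["fx"],(v-c["cy"])/c["fy"],np.ones_like(u)],1)@R
    s=(z-o[2])/d[:,2]; return o+d*s[:,None]
def cloud(c):
    E=np.array(c["extrinsics"]);R=E[:3,:3];t=E[:3,3]
    v,u=np.mgrid[0:400,0:640];d=c["depth"]
    P=np.stack([(u-c["cx"])/c["fx"]*d,(v-c["cy"])/c["fy"]*d,d],-1)
    return (P-t)@R
def proj(c,p):
    E=np.array(c["extrinsics"]);q=np.atleast_2d(p)@E[:3,:3].T+E[:3,3]
    return np.stack([q[:,0]/q[:,2]*c["fx"]+c["cx"],q[:,1]/q[:,2]*c["fy"]+c["cy"]],1)
E
python3 - <<'E'
from h import *
import pickle
for n in("top","side"):
    c=cap(n);save(c,n+"0",s=1.25);pickle.dump(c,open(n+"0.pkl","wb"))
    E=np.array(c["extrinsics"]);print(n,c["fx"],-E[:3,:3].T@E[:3,3],E[2,:3])
o=r.get_obs();print(o)
E
```

```text
top 384.1972094065251 [ 257.56432989   -8.36331013 1516.22502137] [ 0.15432561  0.00494635 -0.98800766]
side 435.3071738492059 [ 431.73348531 1137.50411081  988.81181586] [ 0.03181805 -0.76502195 -0.64321771]
{'clock': 0.1, 'qpos': array([-1.35848587e+00,  5.28376136e-01,  1.43377526e+00, -1.83350904e-05,
        1.18140235e+00, -1.78507057e-01]), 'qvel': array([-0.00026331,  0.00043094, -0.00243072, -0.00082563, -0.00046423,
        0.00029634]), 'joint_torque': array([-6.97926152e-04, -4.40986061e+01, -1.77149552e+01,  6.33530156e-02,
        5.33609244e-02, -3.65283518e-05]), 'position': array([ 237.97629748, -577.25084034,  243.66730047]), 'eef_rot': array([[-4.29820220e-04,  9.24595354e-01,  3.80950452e-01],
       [ 1.91348065e-03,  3.80950550e-01, -9.24593433e-01],
       [-9.99998077e-01,  3.31532365e-04, -1.93293557e-03]]), 'contact_force': array([ 0.13092228, -0.34763101, -0.77892925]), 'wrist_torque': array([-0.02786756,  0.04357179,  0.02239976]), 'gripper_width': 0.9969359451726288}
```

View pics/top0.png

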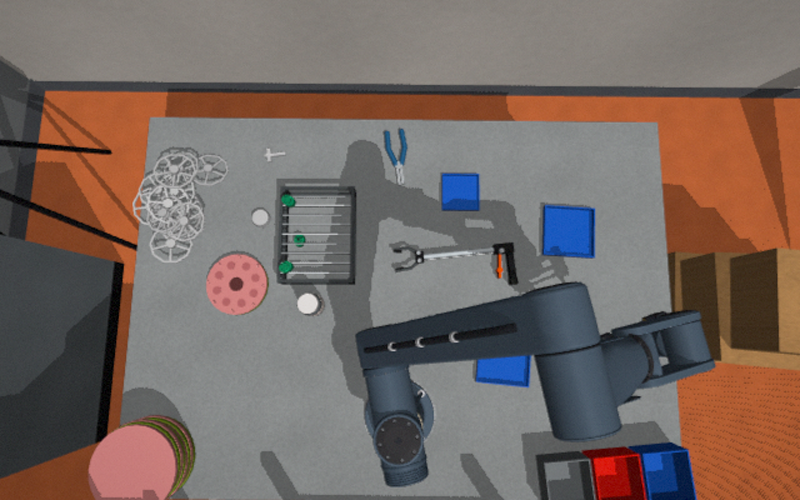

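View pics/side0.png

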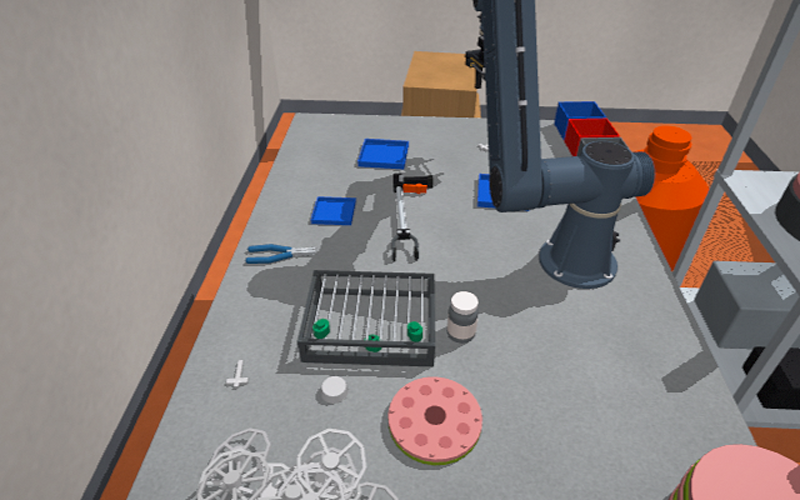

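```bash
cat > m.py <<'E'
from h import *
import pickle
c=pickle.load(open("top0.pkl","rb"));s=pickle.load(open("side0.pkl","rb"))
save(c,"crop_rack",(160,120,330,260),4.5);save(c,"crop_rea",(290,120,500,320),3.8)
for cam,n in((c,"top"),(s,"side")):
    hsv=cv2.cvtColor(cam["image"],cv2.COLOR_RGB2HSV)
    m=cv2.inRange(hsv,(105,130,60),(125,255,255))
    k,l,st,ce=cv2.connectedComponentsWithStats(m)
    for i in range(1,k):
        if st[i,4]>150:
            cnt=cv2.findContours((l==i).astype(np.uint8),0,2)[0][0][:,0]
            W=ray(cam,cnt[:,0],cnt[:,1],16)[:,:2].astype(np.float32)
            print(n,"blue",ce[i],cv2.minAreaRect(W))
    m=cv2.inRange(hsv,(65,120,40),(90,255,255))
    k,l,st,ce=cv2.connectedComponentsWithStats(m)
    for i in range(1,k):
        if st[i,4]>10: print(n,"green",st[i],ce[i],ray(cam,*ce[i],28),np.median(cloud(cam)[l==i],0))
E
python3 m.py
```

```text
top blue [368.34843206 153.10452962] ((699.5949096679688, -186.87564086914062), (116.70219421386719, 118.09678649902344), 0.6136866807937622)
top blue [454.89309713 184.7666463 ] ((573.3045043945312, -528.537841796875), (162.86441040039062, 161.36521911621094), 86.68692016601562)
top blue [403.48491155 296.17793965] ((138.2202606201172, -312.76422119140625), (164.28350830078125, 93.4634017944336), 89.31083679199219)
top blue [532.8932487 377.0813618] ((-149.75570678710938, -774.005615234375), (162.29888916015625, 171.3615264892578), 5.64123010635376)
top green [225 155  11  11  86] [230.06976744 159.95348837] [[661.04259728 367.29181467  28.        ]] [641.67882349 350.14399026  95.08094849]
top green [235 188   9   6  47] [239.08510638 190.72340426] [[536.47359246 325.63508843  28.        ]] [535.83144736 324.31153701  27.23336112]
top green [223 208  12  11  84] [228.29761905 213.21428571] [[446.62739279 363.79453428  28.        ]] [438.246341   346.08107149  95.05161462]
side blue [460.02413793  90.23103448] ((-170.031494140625, -834.5152587890625), (214.9145050048828, 303.6708679
[... 330 characters left out ...]
87 168.41432584] ((697.7610473632812, -181.38424682617188), (140.34918212890625, 123.07077026367188), 89.91167449951172)
side green [250 255  14  16 171] [256.50292398 262.51461988] [[655.29740665 298.69846029  28.        ]] [639.85281435 355.19014831  93.77103321]
side green [326 257  12  17 166] [331.53012048 264.92168675] [[436.93275302 296.18296018  28.        ]] [436.0870411  354.07937311  94.01064862]
side green [295 268   8   5  33] [298.57575758 269.84848485] [[530.63824548 319.76800344  28.        ]] [529.02442937 322.83176246  31.86560728]
side green [293 277  12   5  37] [298.40540541 278.94594595] [[528.18662418 352.82080468  28.        ]] [528.65543008 337.01392707   8.55375035]
```

View crops.

View pics/crop_rack.png

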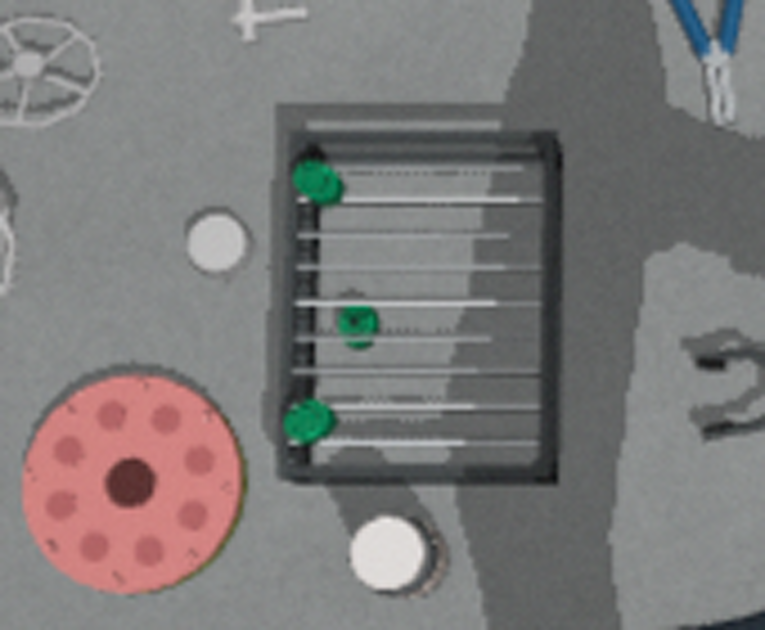

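View pics/crop_rea.png

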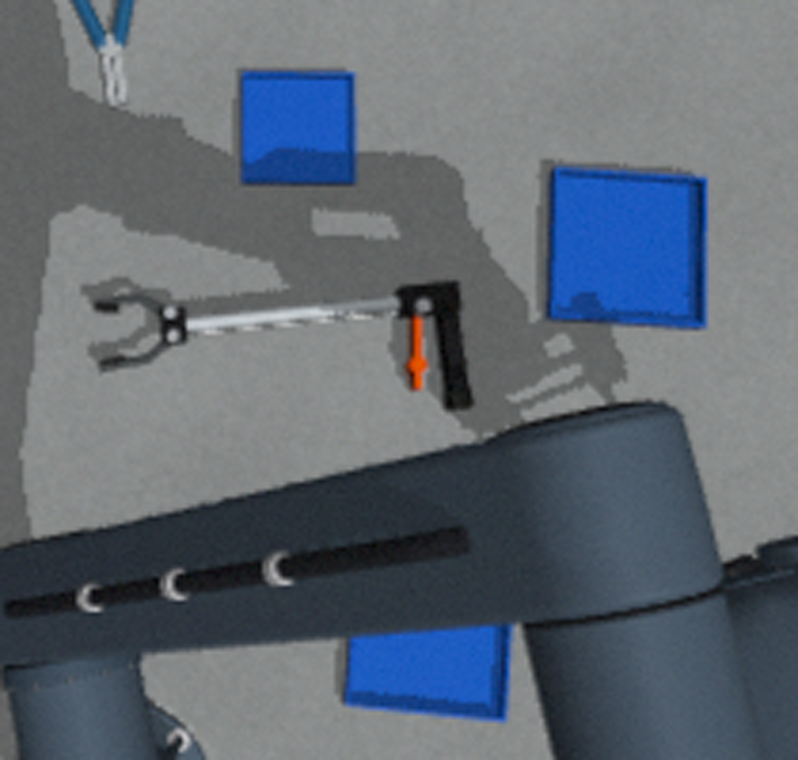

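```bash
cat > m2.py <<'E'
from h import *
import pickle
c=pickle.load(open("top0.pkl","rb"));s=pickle.load(open("side0.pkl","rb"))
save(c,"crop_pat",(215,145,295,235),8);save(s,"crop_pats",(235,210,355,300),6.5)
for cam,n in((c,"top"),(s,"side")):
    P=cloud(cam);z=P[...,2];d=cam["depth"]>0
    m=d&(z>60)&(z<80)&(P[...,1]>100)&(P[...,1]<420)&(P[...,0]>360)&(P[...,0]<720)
    k,l,st,ce=cv2.connectedComponentsWithStats(m.astype(np.uint8))
    i=1+np.argmax(st[1:,4]);print(n,"rack",st[i,4],np.median(z[l==i]),cv2.minAreaRect(P[...,:2][l==i].astype(np.float32)))
    # refine w/ rays onto z=72
    v,u=np.nonzero(l==i);print(cv2.minAreaRect(ray(cam,u,v,72)[:,:2].astype(np.float32)))
    hsv=cv2.cvtColor(cam["image"],cv2.COLOR_RGB2HSV)
    # orange
    m=cv2.inRange(hsv,(5,180,150),(15,255,255)); m[:, :290 if n=="top" else 300]=0
    k,l,st,ce=cv2.connectedComponentsWithStats(m)
    for i in range(1,k):
        w=P[l==i]
        if st[i,4]>5 and 400<np.median(w[:,0])<700 and abs(np.median(w[:,1])+270)<150:print(n,"orange",st[i],ce[i],np.median(w,0),w.min(0),w.max(0))
    # black grip & tube: above bench
    m=d&(z>12)&(P[...,0]>420)&(P[...,0]<640)&(P[...,1]>-420)&(P[...,1]<90)&(z<60)
    k,l,st,ce=cv2.connectedComponentsWithStats(m.astype(np.uint8))
    for i in range(1,k):
        if st[i,4]>20:
            w=P[l==i];print(n,"reach",st[i],w.min(0).round(1),w.max(0).round(1))
    # tube: bright pixels
    g=cam["image"].min(2)
    mt=d&(z>25)&(z<45)&(P[...,1]>-240)&(P[...,1]<-60)&(P[...,0]>480)&(P[...,0]<600)
    v,u=np.nonzero(mt); w=ray(cam,u,v,38)
    ys=[];xs=[]
    for y0 in range(-235,-60,10):
        q=w[(w[:,1]>=y0)&(w[:,1]<y0+10)]
        if len(q): ys.append(y0+5);xs.append((q[:,0].min()+q[:,0].max())/2)
    f=np.polyfit(ys,xs,1);print("tube x=a*y+b",f,"resid",np.std(np.polyval(f,ys)-xs),np.degrees(np.arctan(f[0])))
E
python3 m2.py
```

```text
top rack 1241 71.5288859960427 ((544.99853515625, 266.3399658203125), (301.8843078613281, 231.5963134765625), 0.6721094250679016)
((543.760009765625, 265.627685546875), (300.9084777832031, 231.13963317871094), 0.7129791378974915)
top orange [398 204   4  18  42] [399.42857143 212.92857143] [ 450.90130355 -303.31186684   32.40576648] [ 423.09976211 -309.90302507   25.77918508] [ 490.01849584 -296.96910286   39.26553906]
top reach [314 194 100  29 754] [ 420.  -355.8   12.1] [528.6  29.5  58. ]
tube x=a*y+b [-7.41771921e-02  4.80343002e+02] resid 1.952657774653214 -4.242270741926755
side rack 2088 71.28823589195869 ((544.4601440429688, 261.43548583984375), (300.9576416015625, 237.1517791748047), 0.3901386857032776)
((543.8114013671875, 264.76031494140625), (300.18450927734375, 240.85804748535156), 0.7776418328285217)
side orange [323 147  19   8  93] [331.35483871 150.05376344] [ 457.43412728 -305.51569953   24.82146591] [ 417.66327207 -347.67698867    5.50168525] [ 489.28312468 1137.50411081  988.81181586]
side reach [313 139  28  68 692] [ 421.2 -359.    12.4] [527.6  28.2  60. ]
tube x=a*y+b [-8.72491658e-02  4.78979346e+02] resid 2.0621386500225123 -4.9863817460910145
```

View pics/crop_pat.png

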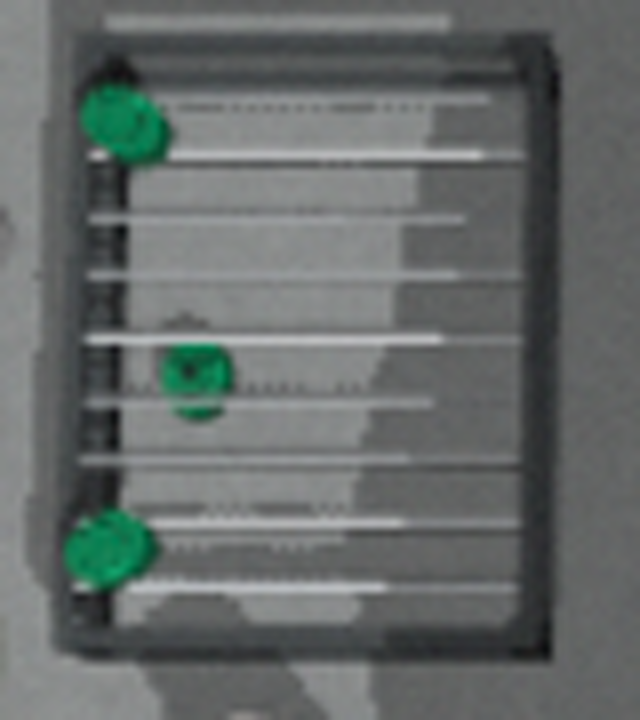

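View pics/crop_pats.png

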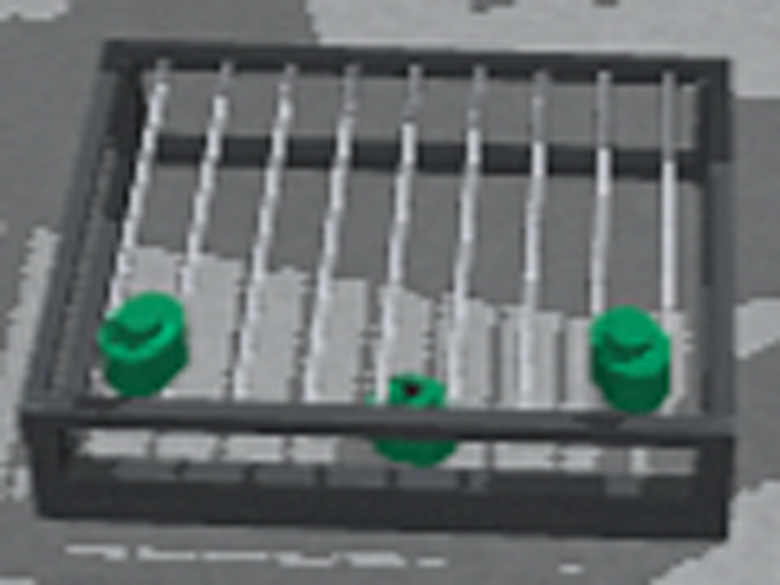

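```bash
python3 - <<'E'
from h import *
import pickle
for n,b in(("top",(228,180,252,204)),("side",(286,260,314,290))):
    c=pickle.load(open(n+"0.pkl","rb"))
    x0,y0,x1,y1=b
    im=c["image"][y0:y1,x0:x1,::-1]
    cv2.imwrite(f"pics/pz_{n}.png",cv2.resize(im,None,fx=20,fy=20,interpolation=cv2.INTER_NEAREST))
    I=c["image"].astype(int);g=I[...,1]-np.maximum(I[...,0],I[...,2])
    print(n,b);print("\n".join(" ".join(f"{v:3d}" for v in row) for row in g[y0:y1,x0:x1]))
E
```

```text
top (228, 180, 252, 204)
 -2   0  -1   2   1  -2   2   2   0   0   0  -1  -1   0   0   2   1   0   1   1  -1  -1   0   1
  0  -3  -2   2   0   0   1   0   0  -3  -1   0   1   2   0   1   0   1  -2   1   1  -3   1   2
  0   0   1   2   1   1   0   0   1   0  -1   0   0   3   0  -1  -1   0   0   0  -2   0   1   0
 -1   0  -1   0  -1  -1   1   1   1   1  -1  -1   1   0   1   0   0   1  -1   0  -1   1   1   0
 -1   1  -2   3   1   0  -1   1   1   1   0   2   1   1   0   0   2   1   0   1   2   2  -1   0
 -3  -1   1  -1   1  -1   1   1   0   3  -1   0   0   1   0   0   0   1   2   1   3   1   0   1
 -1  -2   1  -1   1  -2   1  -1  -2   0   0  -1   0   1   0  -2  -1  -2  -2   0  -1  -1  -1  -1
 -1  -2  -1  -1  -1  -2  -2  -2  -1   1   1   4   4   2   2   1   0  -3  -2  -2  -3   0   0  -1
 -3  -4   0  -1   0   1  -1   1  20  36  42  42  41  42  22   4   0   2  -1   2   0  -2   1   1
  1  -3   0   0  -1   1   0   7  27  35  35  33  30  31  32  15   1  -1  -1   1   1   0   0   1
  0  -2  -1   0   1   1  -1  22  35  31  22  26  34  34  43  33   2   0   0   1   2   0  -1   0
 -1  -2  -1  -1   1
[... 3914 characters left out ...]
  -4  -5  -4  -2  -1  -1  -3
 -3  -2  -3  -2  -5  -4  -5  -2  -3  -3  -2  -4  -4  -3  -5  -4  -4  -3  -6  -3  -4  -4  -3  -4  -3  -3  -2  -1
 -2  -2  -2  -2  -2  -3  -2  -2  -3   0  -1  -3  -3  -1  -3  -3  -2  -3  -3  -1  -2  -2  -2  -3  -1  -1  -1  -1
 -1  -1  -1  -2  -4  -3  -2  -2  -1  -3  -2  -2  -3  -2  -1  -1  -1  -1  -2  -1  -2  -1  -1  -2  -2  -3  -3  -2
 -1  -4  -1  -3  -1  -1  -3  -2  -2  -4  -2  -3  -2  -3  -2  -2  -2  -4  -1   0  -2   0  -2  -3  -2  -4  -3  -4
 -2  -2  -4  -3  -2  -3  -2  -3  -1  -1  -3  -3  -4  -3  -2  -5  -2  -2  -2   1  -1   0  -4  -2  -2  -2  -1  -2
 -2  -2  -2  -2  -3  -2  -3  -2  -1  -1  -3  -1  -3  -4  -3  -2  -4  -1  -2  -1  -2  -3  -1  -2  -2  -2  -4  -2
```

View pics/pz_top.png

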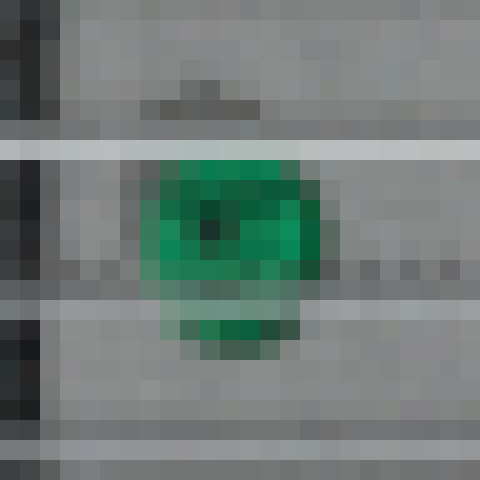

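View pics/pz_side.png

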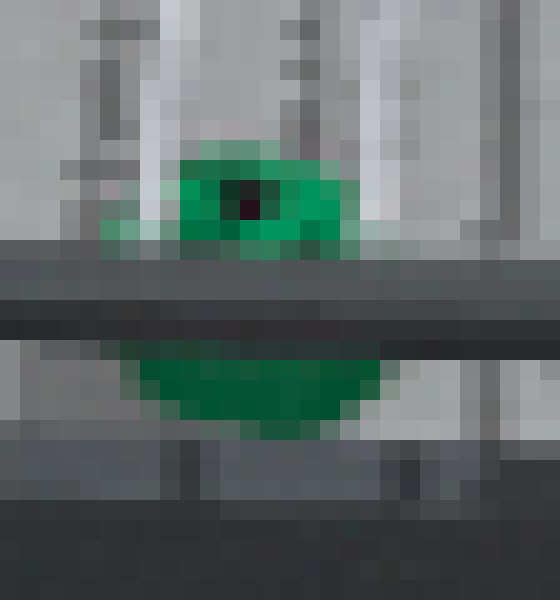

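```bash
python3 - <<'E'
from h import *
import pickle
c=pickle.load(open("top0.pkl","rb"));s=pickle.load(open("side0.pkl","rb"))
f=lambda cam,u,v,z:ray(cam,u-.5,v-.5,z)[0].round(1)  # edge coords in pixel-corner convention
print("top: Ymax z24",f(c,234.9+.1,192,24),"Ymin z0",f(c,244.05,192.5,0),"Xmin z0",f(c,239.7,197.6,0),"Xmax z24 in",f(c,239,187,24),f(c,239,188,24))
print("side: left z24",f(s,290.9,271.5,24),"left z6",f(s,291.65,279,6),"right z6",f(s,305.2,279,6),"bottom Ymax z0",f(s,299.8,281.7,0))
print("boss side z32 left/right",f(s,294.6,269.5,32),f(s,303.5,269.5,32),"back",f(s,298,267.5,32))
print("hole side",f(s,298.4,270.1,32),"hole top",f(c,238.4,191.3,32))
print("rackcorners?",proj(c,[[544,265,72]]))
E
```

```text
top: Ymax z24 [533.9 344.5  24. ] Ymin z0 [536.7 313.7   0. ] Xmin z0 [515.7 330.3   0. ] Xmax z24 in [554.2 329.6  24. ] [550.2 329.4  24. ]
side: left z24 [554.1 321.9  24. ] left z6 [551.3 334.3   6. ] right z6 [512.5 332.3   6. ] bottom Ymax z0 [527.7 338.    0. ]
boss side z32 left/right [543.3 320.7  32. ] [517.9 319.4  32. ] back [534.2 312.8  32. ]
hole side [532.2 322.4  32. ] hole top [535.4 329.4  32. ]
rackcorners? [[252.49954571 186.8236914 ]]
```

```bash
python3 - <<'E'
from h import *
import pickle
c=pickle.load(open("top0.pkl","rb"));s=pickle.load(open("side0.pkl","rb"))
print(c["cx"],c["cy"])
def ex(cam,b,name):
    x0,y0,x1,y1=b
    cv2.imwrite(f"pics/{name}.png",cv2.resize(cam["image"][y0:y1,x0:x1,::-1],None,fx=12,fy=12,interpolation=cv2.INTER_NEAREST))
ex(c,(385,188,420,232),"rz_top");ex(s,(308,132,352,172),"rz_side");ex(c,(306,186,346,222),"jz_top")
E
```

```text
321.74747772312065 203.28243097916223
```

View pics/rz_top.png

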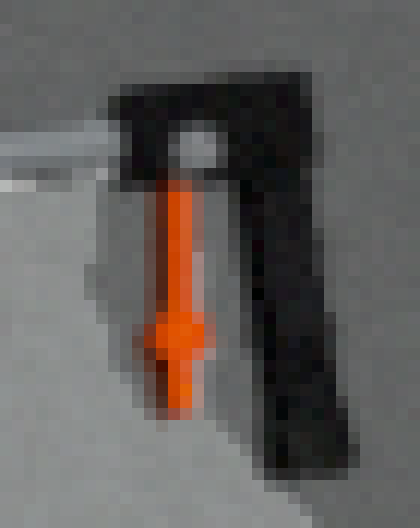

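View pics/rz_side.png

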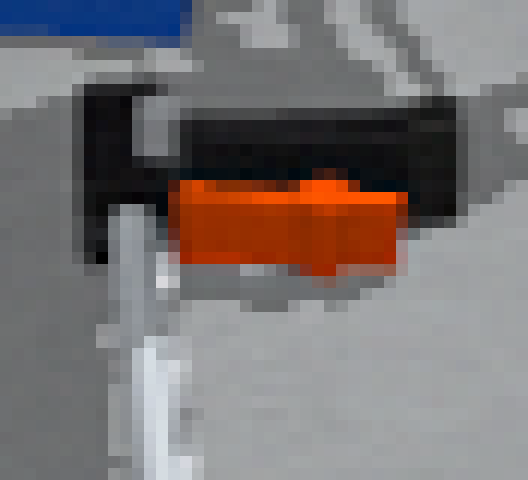

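View pics/jz_top.png

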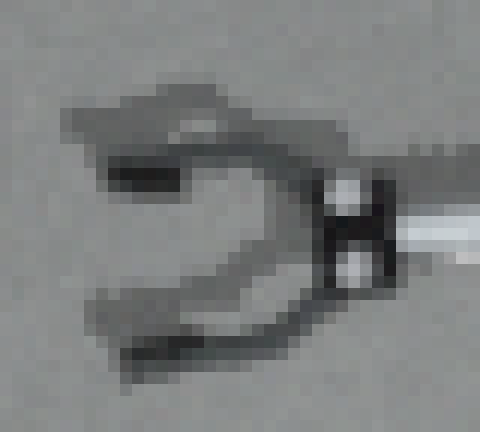

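```bash
python3 - <<'E'
from h import *
import pickle
c=pickle.load(open("top0.pkl","rb"));s=pickle.load(open("side0.pkl","rb"))
f=lambda cam,u,v,z:ray(cam,u-.5,v-.5,z)[0]
b1=f(c,334.9,202.2,45);b2=f(c,335.4,208.5,45);bt=f(c,401.2,200.3,40)
print("bolts",b1,b2,"mid",(b1+b2)/2,bt)
g1=f(c,385+305/12,196,34);g2=f(c,385+347/12,225,34);print("back",g1,g2,np.degrees(np.arctan2(*(g2-g1)[[1,0]])))
t1=f(c,343,205.4,30);t2=f(c,389,200.5,30);d=t1-t2;print("tube",t1,t2,np.degrees(np.arctan2(-d[0],d[1])))
o=f(c,385+175/12,188+332/12,33);print("bulge",o)
# jaw tips
print("tips",f(c,306+110/12,186+175/12,30),f(c,306+120/12,186+358/12,30))
# side
print("side grip end/back at z34: ",f(s,308+80/12,132+85/12,34),f(s,308+462/12,132+105/12,34))
print("side bulge top",f(s,308+328/12,132+185/12,33))
print("side tube", f(s,308+130/12,132+225/12,30),f(s,308+160/12,132+460/12,30))
E
```

```text
bolts [494.13137116 -49.98726889  45.        ] [469.47359936 -52.08582143  45.        ] mid [481.80248526 -51.03654516  45.        ] [ 505.32848093 -308.07255974   40.        ]
back [ 523.80553899 -345.68188569   34.        ] [ 410.01263039 -356.51854353   34.        ] -174.56004820699388
tube [484.22133684 -82.17912051  30.        ] [ 505.67537234 -262.31687605   30.        ] 6.791817414677594
bulge [ 445.88794462 -302.00887748   33.        ]
tips [502.09198448  26.9865998   30.        ] [441.91439458  22.8598059   30.        ]
side grip end/back at z34:  [ 527.98453279 -369.00297388   34.        ] [ 398.62127389 -364.06935327   34.        ]
side bulge top [ 442.56878592 -314.25159918   33.        ]
side tube [ 506.83892839 -291.36494699   30.        ] [ 490.63127877 -162.49017027   30.        ]
```

Call:
send_rows(plan=[[[50,60,-15],[0,0,-5],87],[[100,120,-40],[0,0,-10],87],[[150,180,-70],[0,0,-16.7],87],[[190,230,-100],[0,0,-16.7],87],[[206,254,-120],[0,0,-16.7],87]], force=10)

```text
clock: 0.72
position: [424.9, -349.2, 141.0]
eef_rot: [[0.001, 0.995, 0.099], [-0.001, 0.099, -0.995], [-1.0, 0.001, 0.001]]
contact_force: [-0.2, -0.3, 0.5]
gripper_width: 1.001
```

Call:
send_rows(plan=[[[0,0,0],[0,0,0],87],[[0,0,0],[0,0,0],87]])

```text
clock: 0.98
position: [424.0, -350.8, 141.5]
eef_rot: [[-0.0, 0.995, 0.1], [-0.001, 0.1, -0.995], [-1.0, -0.0, 0.001]]
contact_force: [0.8, -0.5, -0.6]
gripper_width: 0.999
```

```bash
python3 - <<'E'
from h import *
o=r.get_obs();print(o["clock"],o["position"],o["eef_rot"].round(4),o["qpos"].round(3),o["contact_force"])
for n in("top","side"):
    c=cap(n);b=(290,100,500,300) if n=="top" else (240,60,400,220)
    save(c,n+"1",b,3)
E
```

```text
0.975 [ 423.96534674 -350.81485326  141.50759889] [[-0.000e+00  9.950e-01  1.001e-01]
 [-6.000e-04  1.001e-01 -9.950e-01]
 [-1.000e+00 -1.000e-04  6.000e-04]] [-0.894  0.573  1.715 -0.     0.853  0.577] [ 0.79062473 -0.49086265 -0.57366105]
```

Call:
send_rows(plan=[[[10,14,-20],[0,0,0],87],[[20,27.4,-45],[0,0,0],87],[[20,27.4,-60],[0,0,0],87],[[20,27.4,-60],[0,0,0],87]])

```text
clock: 1.58
position: [442.9, -324.0, 81.0]
eef_rot: [[-0.001, 0.995, 0.098], [0.001, 0.098, -0.995], [-1.0, -0.001, -0.001]]
contact_force: [0.3, -0.1, -0.1]
gripper_width: 1.001
```

```bash
python3 - <<'E'
from h import *
o=r.get_obs();print(o["clock"],o["position"],o["eef_rot"].round(4))
a=cap("top");b=cap("side")
A=cv2.resize(a["image"][170:260,360:440,::-1],None,fx=5,fy=5,interpolation=2)
B=cv2.resize(b["image"][110:200,290:370,::-1],None,fx=5,fy=5,interpolation=2)
cv2.imwrite("pics/pg.png",np.hstack([A,B]))
E
```

```text
1.575 [ 442.86853884 -324.00165182   80.95259097] [[-1.000e-03  9.952e-01  9.770e-02]
 [ 7.000e-04  9.770e-02 -9.952e-01]
 [-1.000e+00 -9.000e-04 -8.000e-04]]
```

View pics/pg.png

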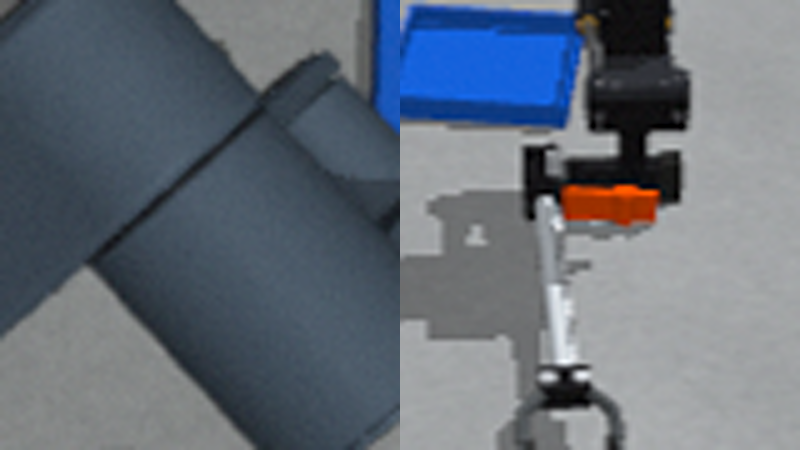

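Call:
send_rows(plan=[[[1,0.5,-15],[0,0,0],87],[[1,0.5,-30],[0,0,0],87],[[1,0.5,-44],[0,0,0],87],[[1,0.5,-53],[0,0,0],87],[[1,0.5,-53],[0,0,0],87]])

```text
clock: 2.3
position: [444.3, -322.1, 27.5]
eef_rot: [[-0.001, 0.995, 0.099], [0.002, 0.099, -0.995], [-1.0, -0.001, -0.002]]
contact_force: [0.6, -0.3, 0.9]
gripper_width: 1.001
```

```bash
python3 - <<'E'
from h import *
b=cap("side");save(b,"dn",(290,100,390,200),6)
o=r.get_obs();print(o["position"],o["contact_force"],o["wrist_torque"])
E
```

```text
[ 444.60719743 -322.37481598   28.05253165] [-0.07192184 -0.12520003 -0.0745286 ] [ 0.06538618  0.07267432 -0.04707098]
```

View pics/dn.png

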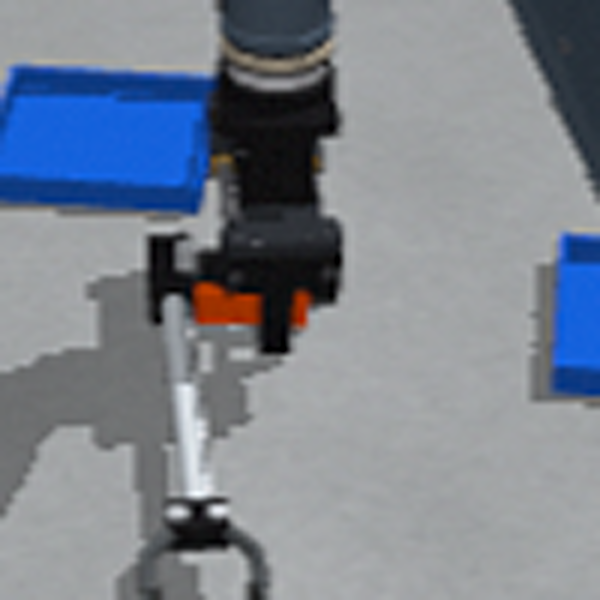

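Call:
send_rows(plan=[[[0,0,-1],[0,0,0],45],[[0,0,-1],[0,0,0],45],[[0,0,-1],[0,0,0],45],[[0,0,-1],[0,0,0],45],[[0,0,-1],[0,0,0],45]], force=12)

```text
clock: 2.98
position: [445.1, -323.2, 27.9]
eef_rot: [[0.001, 0.995, 0.099], [-0.001, 0.099, -0.995], [-1.0, 0.001, 0.001]]
contact_force: [0.2, -2.4, 1.8]
gripper_width: 0.66
```

Call:
send_rows(plan=[[[0,0,0],[0,0,0],45],[[0,0,0],[0,0,0],45],[[0,0,0],[0,0,0],45]])

```text
clock: 3.35
position: [445.1, -323.2, 27.9]
eef_rot: [[0.001, 0.995, 0.099], [-0.001, 0.099, -0.995], [-1.0, 0.001, 0.001]]
contact_force: [0.3, -1.7, 4.2]
gripper_width: 0.662
```

Call:
send_rows(plan=[[[0,0,0],[0,0,0],45],[[0,0,4],[0,0,0],45],[[0,0,10],[0,0,0],45],[[0,0,18],[0,0,0],45],[[0,0,25],[0,0,0],45]], force=14)

```text
clock: 3.98
position: [444.6, -322.3, 53.0]
eef_rot: [[-0.0, 0.995, 0.099], [0.0, 0.099, -0.995], [-1.0, -0.0, -0.0]]
contact_force: [0.4, 0.3, -1.7]
gripper_width: 0.657
```

Call:
send_rows(plan=[[[0,0,0],[0,0,0],45],[[0,0,0],[0,0,0],45]])

```text
clock: 4.22
position: [444.7, -322.5, 52.6]
eef_rot: [[-0.0, 0.995, 0.099], [0.0, 0.099, -0.995], [-1.0, -0.0, -0.0]]
contact_force: [-0.7, -0.2, -1.4]
gripper_width: 0.662
```

```bash
cat > look.py <<'E'
from h import *
import sys
o=r.get_obs();print(o["clock"],o["position"].round(1),o["contact_force"].round(2),o["wrist_torque"].round(3),o["gripper_width"]*87)
name=sys.argv[1]
a=cap("top");b=cap("side")
import pickle;pickle.dump((a,b),open("last.pkl","wb"))
def cr(c,box,w,h):
    x0,y0,x1,y1=box
    return cv2.resize(c["image"][y0:y1,x0:x1,::-1],(w,h),interpolation=2)
tb=[int(x) for x in sys.argv[2].split(",")];sb=[int(x) for x in sys.argv[3].split(",")]
A=cr(a,tb,400,int(400*(tb[3]-tb[1])/(tb[2]-tb[0])));B=cr(b,sb,400,int(400*(sb[3]-sb[1])/(sb[2]-sb[0])))
h=max(len(A),len(B));C=np.zeros((h,800,3),np.uint8);C[:len(A),:400]=A;C[:len(B),400:]=B
cv2.imwrite(f"pics/{name}.png",C)
E
python3 look.py lift 280,150,440,310 290,100,390,230
```

```text
4.225 [ 444.7 -322.5   52.6] [-0.69 -0.19 -1.37] [-0.121  0.081  0.004] 57.63545540239818
```

View pics/lift.png

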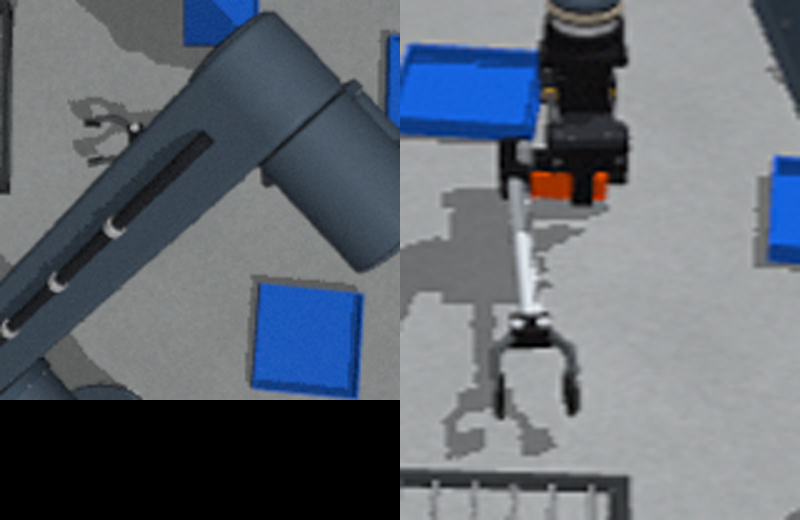

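Call:
send_rows(plan=[[[5,15,0],[0,0,-1],45],[[10,36,0],[0,0,-2],45],[[16,60,0],[0,0,-3],45],[[22,85,0],[0,0,-4],45],[[26,100,0],[0,0,-5],45]])

```text
clock: 4.95
position: [470.5, -221.1, 52.2]
eef_rot: [[-0.001, 1.0, 0.012], [0.001, 0.012, -1.0], [-1.0, -0.001, -0.001]]
contact_force: [0.9, -0.3, -2.0]
gripper_width: 0.657
```

Call:
send_rows(plan=[[[0,0,0],[0,0,0],45],[[0,0,0],[0,0,0],45]])

```text
clock: 5.2
position: [470.9, -223.2, 52.5]
eef_rot: [[0.0, 1.0, 0.012], [-0.0, 0.012, -1.0], [-1.0, 0.0, 0.001]]
contact_force: [0.4, -0.2, -2.7]
gripper_width: 0.659
```

```bash
python3 look.py pre 220,150,400,290 250,140,370,290; python3 - <<'E'
from h import *
print(r.get_obs()["eef_rot"].round(3))
E
```

```text
5.2 [ 470.9 -223.2   52.5] [ 0.39 -0.21 -2.69] [-0.074  0.067  0.016] 57.30166800105137
[[ 0.     1.     0.011]
 [-0.     0.011 -1.   ]
 [-1.     0.     0.   ]]
```

View pics/pre.png

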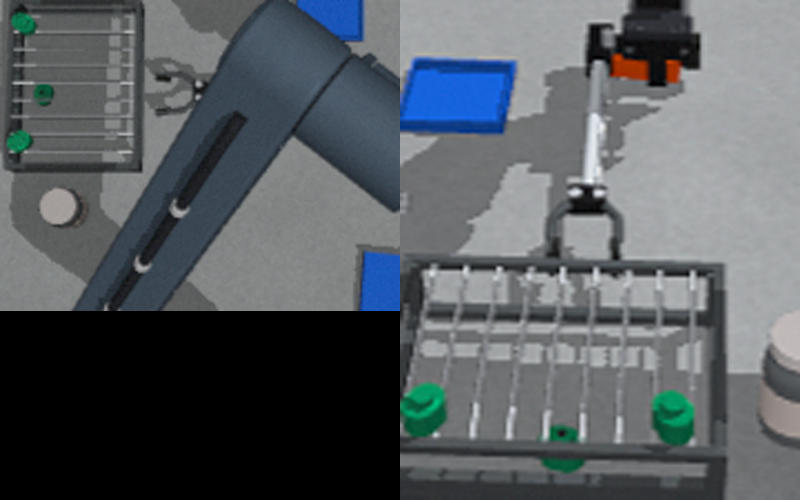

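```bash
python3 - <<'E'
from h import *
import pickle
a,b=pickle.load(open("last.pkl","rb"))
A=cv2.resize(a["image"][175:210,283:318,::-1],None,fx=11,fy=11,interpolation=0)
B=cv2.resize(b["image"][185:225,290:325,::-1],None,fx=11,fy=11,interpolation=0)
C=np.zeros((440,385*2,3),np.uint8);C[:385,:385]=A;C[:,385:]=B
cv2.imwrite("pics/jz2.png",C)
P=cloud(a);m=(a["depth"]>0)
for lab,P_,d in(("top",cloud(a),a["depth"]),("side",cloud(b),b["depth"])):
    q=P_[(d>0)&(P_[...,2]>30)&(P_[...,2]<90)&(P_[...,1]>20)&(P_[...,1]<140)&(P_[...,0]>470)&(P_[...,0]<600)]
    for y0 in range(20,140,10):
        w=q[(q[:,1]>=y0)&(q[:,1]<y0+10)]
        if len(w):print(lab,y0,len(w),np.percentile(w[:,2],[10,50,90]).round(1),w[:,0].min().round(),w[:,0].max().round())
E
```

```text
top 30 3 [60.2 64.6 69.3] 541.0 546.0
top 40 18 [62.5 66.1 70.1] 519.0 548.0
top 50 28 [60.3 67.4 70.7] 508.0 552.0
top 60 18 [56.  60.5 66.9] 501.0 560.0
top 70 16 [59.9 63.4 67.5] 496.0 567.0
top 80 12 [58.1 59.5 63.4] 496.0 569.0
top 90 16 [56.6 58.6 62.6] 493.0 568.0
top 100 20 [39.4 55.9 61.2] 493.0 567.0
top 110 19 [41.8 52.7 54.8] 494.0 565.0
top 120 8 [52.4 55.9 61.3] 494.0 563.0
side 20 11 [62.4 65.1 65.9] 514.0 544.0
side 30 13 [64.2 66.5 67.6] 517.0 547.0
side 40 25 [63.3 67.7 70.3] 516.0 549.0
side 50 63 [49.8 60.9 66.9] 509.0 555.0
side 60 21 [58.8 62.7 64.3] 495.0 564.0
side 70 17 [59.8 62.  64.3] 495.0 567.0
side 80 12 [56.7 59.3 63. ] 494.0 565.0
side 90 29 [43.4 56.2 62.2] 493.0 568.0
side 100 13 [52.8 54.8 56.8] 496.0 564.0
side 110 22 [49.4 54.3 57.5] 495.0 566.0
side 120 2 [54.7 56.1 57.5] 562.0 565.0
```

View pics/jz2.png

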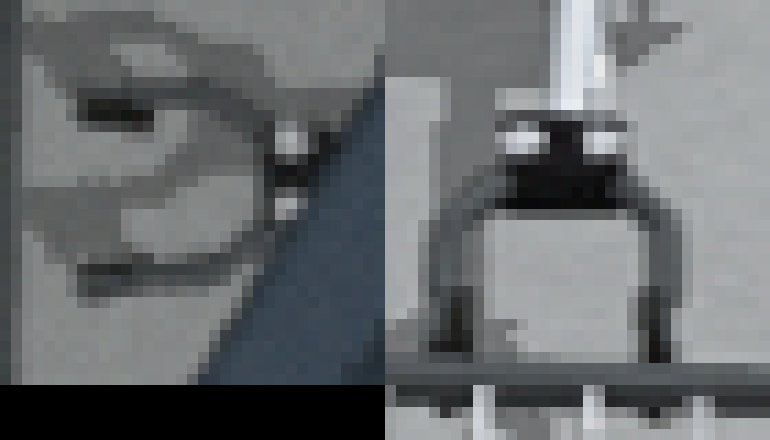

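```bash
python3 - <<'E'
from h import *
import pickle
a,b=pickle.load(open("last.pkl","rb"))
f=lambda cam,u,v,z:ray(cam,u-.5,v-.5,z)[0].round(1)
print(f(a,292,187,55),f(a,292,198.8,55)); print(f(b,297.9,214,50),f(b,313.2,214,50))
print("tip top",f(a,283+78/11,187,55),f(a,283+78/11,199,55))
print("bolts top",f(a,283+291/11,175+137/11,69),f(a,283+288/11,175+208/11,69)," side",f(b,290+140/11,185+137/11,69),f(b,290+222/11,185+137/11,69))
E
```

```text
[550.3 117.   55. ] [503.9 115.9  55. ]
[552.9 104.6  50. ] [503.9 101.8  50. ]
tip top [550.3 124.4  55. ] [503.1 123.2  55. ]
bolts top [546.5  48.7  69. ] [521.3  49.3  69. ]  side [541.9  43.8  69. ] [517.5  42.4  69. ]
```

Call:
send_rows(plan=[[[1,0,-3],[0,0,0],45],[[2,0,-6],[0,0,0],45],[[4,0,-10],[0,0,0],45],[[4,0,-11.5],[0,0,0],45],[[4,0,-11.5],[0,0,0],45]])

```text
clock: 5.92
position: [474.6, -222.5, 40.8]
eef_rot: [[-0.0, 1.0, 0.012], [0.0, 0.012, -1.0], [-1.0, -0.0, -0.0]]
contact_force: [0.1, -0.9, -1.8]
gripper_width: 0.653
```

```bash
python3 look.py pre2 270,165,330,220 280,180,330,240; python3 - <<'E'
from h import *
import pickle
a,b=pickle.load(open("last.pkl","rb"))
for lab,c in(("top",a),("side",b)):
    P_=cloud(c);d=c["depth"]
    q=P_[(d>0)&(P_[...,2]>20)&(P_[...,2]<90)&(P_[...,1]>20)&(P_[...,1]<140)&(P_[...,0]>470)&(P_[...,0]<600)]
    for y0 in range(20,140,20):
        w=q[(q[:,1]>=y0)&(q[:,1]<y0+20)]
        if len(w):print(lab,y0,len(w),np.percentile(w[:,2],[10,50,90,98]).round(1),w[:,0].min().round(),w[:,0].max().round())
E
```

```text
5.925 [ 474.6 -222.5   40.8] [ 0.14 -0.92 -1.76] [-0.045  0.059 -0.017] 56.83860680840621
top 20 4 [55.9 57.7 59.7 60. ] 540.0 553.0
top 40 43 [50.7 55.7 59.4 60.6] 515.0 553.0
top 60 42 [45.4 51.2 54.8 57. ] 499.0 571.0
top 80 30 [43.8 49.8 53.1 54.6] 498.0 571.0
top 100 37 [25.9 43.2 49.  50.3] 498.0 570.0
top 120 11 [32.1 41.9 48.  48.3] 498.0 571.0
side 20 24 [50.7 54.2 57.3 58. ] 520.0 554.0
side 40 81 [40.3 51.8 58.2 59.3] 512.0 558.0
side 60 35 [47.5 50.5 53.6 56. ] 498.0 570.0
side 80 43 [41.6 47.1 51.  52.7] 497.0 571.0
side 100 29 [21.5 43.6 47.6 48.8] 499.0 571.0
side 120 7 [23.8 29.8 31.  31.3] 499.0 569.0
```

View pics/pre2.png

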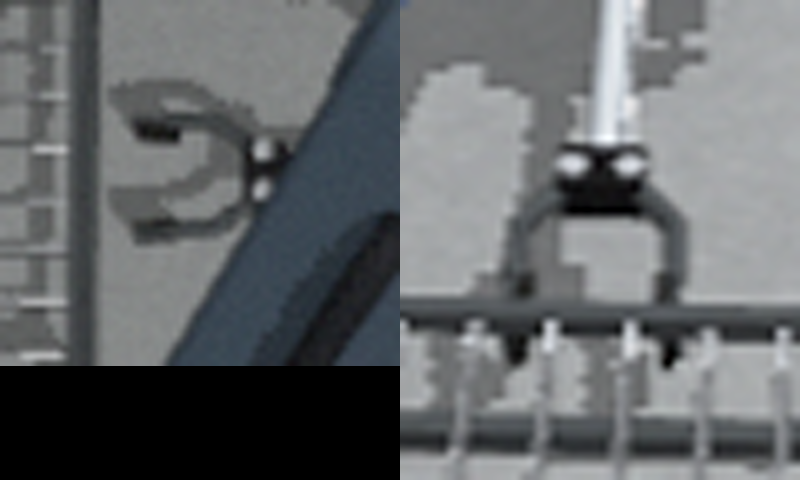

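Call:
send_rows(plan=[[[0,15,0],[0,0,0],45],[[0,32,0],[0,0,0],45],[[0,50,0],[0,0,0],45],[[0,66,0],[0,0,0],45],[[0,73,0],[0,0,0],45]])

```text
clock: 6.65
position: [474.4, -147.8, 41.1]
eef_rot: [[-0.001, 1.0, 0.014], [0.0, 0.014, -1.0], [-1.0, -0.001, -0.0]]
contact_force: [0.1, -0.8, -1.8]
gripper_width: 0.659
```

Call:
send_rows(plan=[[[0,0,0],[0,0,0],45],[[0,0,-4],[0,0,0],45],[[0,0,-8],[0,0,0],45],[[0,0,-9],[0,0,0],45]])

```text
clock: 7.15
position: [474.5, -149.9, 31.6]
eef_rot: [[-0.001, 1.0, 0.011], [0.0, 0.011, -1.0], [-1.0, -0.0, -0.0]]
contact_force: [-0.3, -0.6, -1.4]
gripper_width: 0.657
```

```bash
python3 look.py in1 220,165,300,220 270,190,330,290
```

```text
7.15 [ 474.5 -149.9   31.6] [-0.3  -0.63 -1.38] [-0.099  0.071  0.063] 57.194902877204676
```

View pics/in1.png

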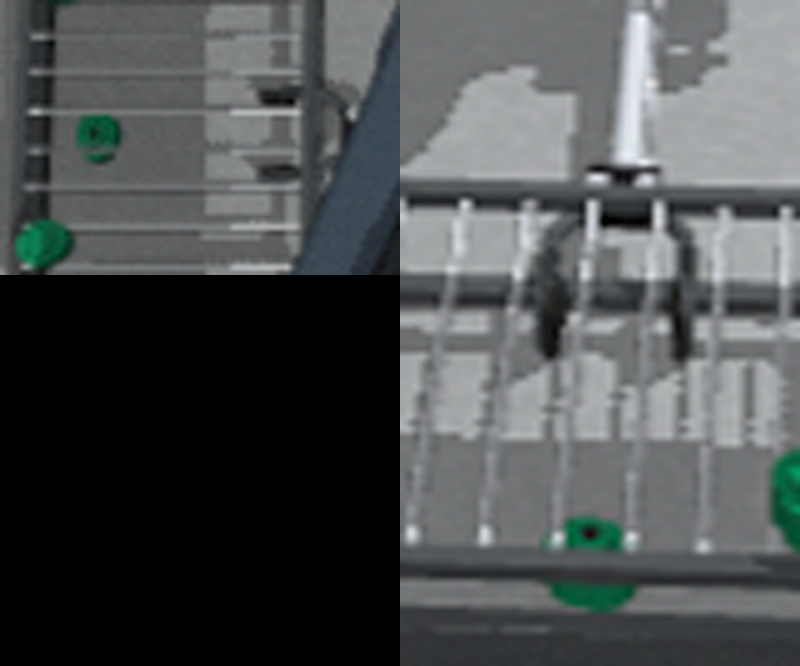

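Call:
send_rows(plan=[[[0,18,0],[0,0,0],45],[[0,38,0],[0,0,0],45],[[0,60,0],[0,0,0],45],[[0,80,0],[0,0,0],45],[[0,95,0],[0,0,0],45]])

```text
clock: 7.88
position: [474.0, -52.3, 32.1]
eef_rot: [[-0.001, 1.0, 0.014], [0.0, 0.014, -1.0], [-1.0, -0.001, -0.0]]
contact_force: [-0.4, 0.8, -3.1]
gripper_width: 0.658
```

Call:
send_rows(plan=[[[0,0,0],[0,0,0],45],[[0,0,0],[0,0,0],45]])

```text
clock: 8.12
position: [475.1, -54.7, 32.1]
eef_rot: [[0.001, 1.0, 0.012], [-0.0, 0.012, -1.0], [-1.0, 0.001, 0.0]]
contact_force: [-1.0, -1.2, -2.5]
gripper_width: 0.658
```

```bash
python3 look.py in2 220,170,290,220 270,220,330,290
```

```text
8.125 [475.1 -54.7  32.1] [-0.96 -1.22 -2.48] [-0.074  0.044 -0.028] 57.26164051085912
```

View pics/in2.png

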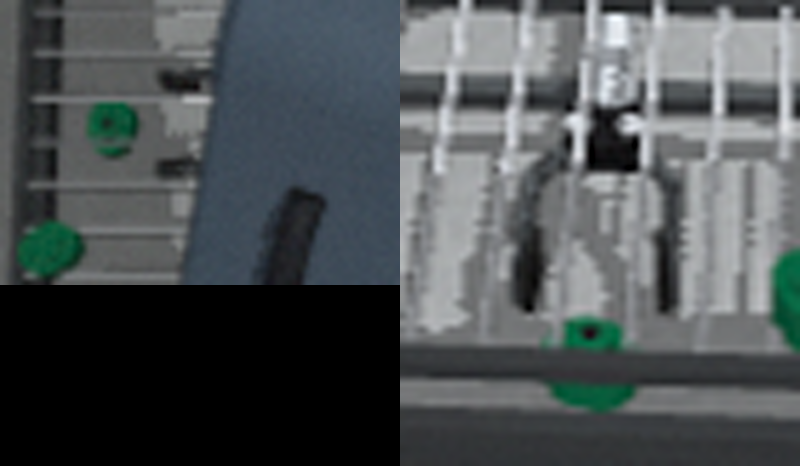

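```bash
python3 - <<'E'
from h import *
import pickle
a,b=pickle.load(open("last.pkl","rb"))
f=lambda cam,u,v,z:ray(cam,u-.5,v-.5,z)[0].round(1)
for z in(5,35):print(f(b,270+665/6.667,220+312/6.667,z),f(b,270+528/6.667,220+308/6.667,z))
print("top tips z35",f(a,220+160/5.714,170+80/5.714,35),f(a,220+158/5.714,170+165/5.714,35))
c=a["image"][180:206,240:262,::-1];d=b["image"][238:270,290:314,::-1]
C=np.zeros((480,760,3),np.uint8);A=cv2.resize(c,None,fx=15,fy=15,interpolation=0);B=cv2.resize(d,None,fx=15,fy=15,interpolation=0)
C[:A.shape[0],:A.shape[1]]=A;C[:B.shape[0],400:400+B.shape[1]]=B;cv2.imwrite("pics/in2z.png",C)
E
```

```text
[325.4 275.4   5. ] [386.1 276.3   5. ]
[328.6 301.7  35. ] [387.5 302.6  35. ]
top tips z35 [564.4 292.2  35. ] [505.1 291.1  35. ]
```

View pics/in2z.png

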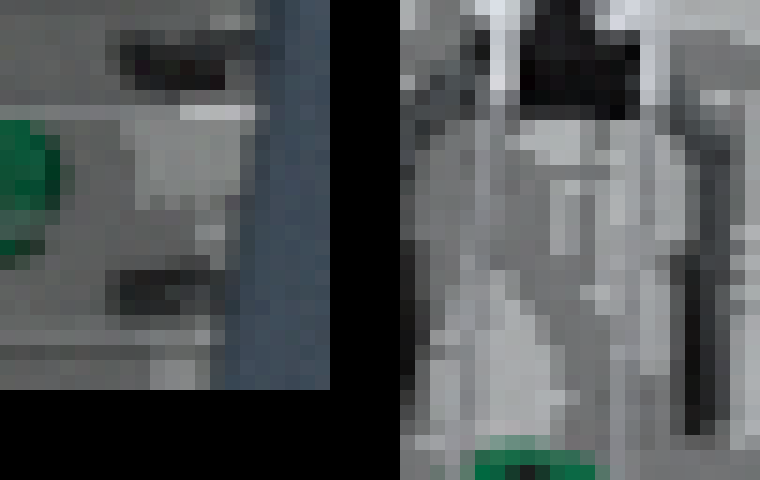

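```bash
python3 - <<'E'
from h import *
import pickle
a,b=pickle.load(open("last.pkl","rb"))
np.set_printoptions(linewidth=200,suppress=True)
P=cloud(b)
for u in(309,310,311):
    print(u,[tuple(P[v,u].round(0).astype(int)) for v in range(246,272,1)])
P=cloud(a)
for v in(183,184,185,198,199):
    print(v,[tuple(P[v,u].round(0).astype(int)) for u in range(245,257)])
E
```

```text
309 [(np.int64(506), np.int64(239), np.int64(43)), (np.int64(506), np.int64(242), np.int64(42)), (np.int64(506), np.int64(245), np.int64(41)), (np.int64(505), np.int64(249), np.int64(41)), (np.int64(505), np.int64(255), np.int64(43)), (np.int64(505), np.int64(252), np.int64(36)), (np.int64(505), np.int64(261), np.int64(41)), (np.int64(504), np.int64(264), np.int64(40)), (np.int64(504), np.int64(265), np.int64(37)), (np.int64(504), np.int64(269), np.int64(37)), (np.int64(504), np.int64(268), np.int64(31)), (np.int64(504), np.int64(274), np.int64(33)), (np.int64(503), np.int64(279), np.int64(35)), (np.int64(503), np.int64(280), np.int64(32)), (np.int64(503), np.int64(286), np.int64(34)), (np.int64(503), np.int64(289), np.int64(33)), (np.int64(503), np.int64(287), np.int64(26)), (np.int64(503), np.int64(287), np.int64(22)), (np.int64(503), np.int64(291), np.int64(22)), (np.int64(503), np.int64(286), np.int64(11)), (np.int64(503), np.int64(285), np.int64(7)), (np.int64(503), np.int64(286), np.int64(3)), (np.int64(503), np.int64(288), np.int64(1)), (np.int64(503), np.int64(290), np.int64(
[... 4567 characters left out ...]
, (np.int64(506), np.int64(264), np.int64(38)), (np.int64(392), np.int64(137), np.int64(718)), (np.int64(391), np.int64(134), np.int64(723))]
199 [(np.int64(508), np.int64(307), np.int64(-1)), (np.int64(509), np.int64(303), np.int64(-2)), (np.int64(502), np.int64(291), np.int64(39)), (np.int64(503), np.int64(288), np.int64(35)), (np.int64(504), np.int64(285), np.int64(27)), (np.int64(502), np.int64(279), np.int64(38)), (np.int64(503), np.int64(276), np.int64(35)), (np.int64(503), np.int64(272), np.int64(34)), (np.int64(502), np.int64(268), np.int64(37)), (np.int64(502), np.int64(263), np.int64(41)), (np.int64(390), np.int64(137), np.int64(715)), (np.int64(390), np.int64(135), np.int64(716))]
```

Call:
send_rows(plan=[[[0,12,0],[0,0,0],45],[[0,24,0],[0,0,0],45],[[0,36,0],[0,0,0],45],[[0,46,-1],[0,0,0],45],[[0,47,-3],[0,0,0],45]])

```text
clock: 8.85
position: [474.5, -6.5, 29.0]
eef_rot: [[-0.0, 1.0, 0.014], [0.0, 0.014, -1.0], [-1.0, -0.0, -0.0]]
contact_force: [-0.1, -1.0, -2.2]
gripper_width: 0.661
```

Call:
send_rows(plan=[[[0,0,0],[0,0,0],45],[[0,0,0],[0,0,0],45]])

```text
clock: 9.1
position: [474.9, -7.9, 29.0]
eef_rot: [[0.0, 1.0, 0.012], [-0.0, 0.012, -1.0], [-1.0, 0.0, 0.0]]
contact_force: [-0.5, 0.2, -2.0]
gripper_width: 0.66
```

```bash
python3 look.py in3 220,170,270,210 275,225,325,290
```

```text
9.1 [474.9  -7.9  29. ] [-0.47  0.22 -1.97] [-0.069  0.095 -0.018] 57.38313968270307
```

View pics/in3.png

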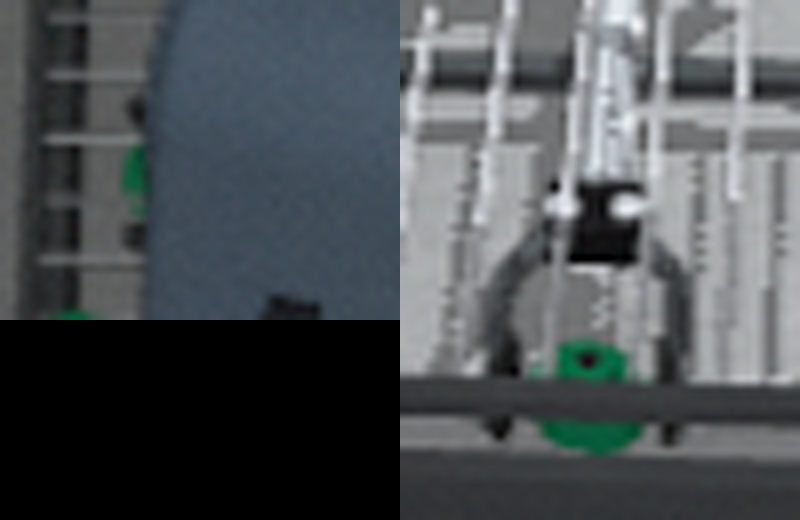

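Call:
send_rows(plan=[[[-1.5,0,0],[0,0,0],45],[[-1.5,0,0],[0,0,0],45],[[-1.5,0,0],[0,0,0],45],[[-1.5,0,0],[0,0,0],45],[[-1.5,0,0],[0,0,0],45]], force=17)

```text
clock: 9.82
position: [473.2, -7.6, 29.1]
eef_rot: [[-0.0, 1.0, 0.012], [0.0, 0.012, -1.0], [-1.0, -0.0, -0.0]]
contact_force: [-0.5, 0.2, -1.7]
gripper_width: 0.601
```

Call:
send_rows(plan=[[[0,0,0],[0,0,0],45],[[0,0,0],[0,0,0],45],[[0,0,0],[0,0,0],45]], force=20)

```text
clock: 10.2
position: [473.3, -7.6, 29.1]
eef_rot: [[0.0, 1.0, 0.012], [0.0, 0.012, -1.0], [-1.0, 0.0, -0.0]]
contact_force: [0.5, 0.5, -2.4]
gripper_width: 0.597
```

Call:
send_rows(plan=[[[0,0,0],[0,0,0],45],[[0,0,0],[0,0,0],45],[[0,0,0],[0,0,0],45]], force=23)

```text
clock: 10.58
position: [473.2, -7.6, 29.1]
eef_rot: [[0.0, 1.0, 0.012], [0.0, 0.012, -1.0], [-1.0, 0.0, -0.0]]
contact_force: [-0.4, 0.0, -1.9]
gripper_width: 0.595
```

```bash
python3 look.py gr 220,170,270,210 275,225,325,290
```

```text
10.575 [473.2  -7.6  29.1] [-0.43  0.   -1.9 ] [-0.01   0.051  0.007] 51.7677559135983
```

View pics/gr.png

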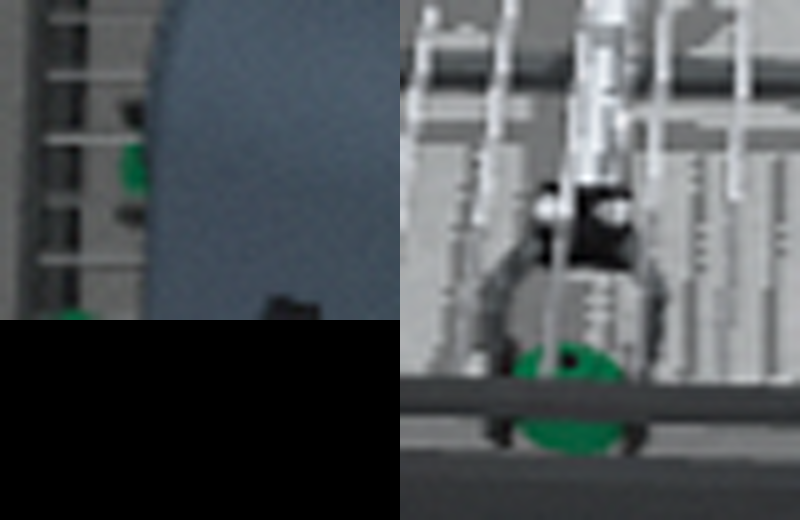

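Call:
send_rows(plan=[[[0,0,0],[0,0,0],45],[[0,0,0],[0,0,0],45],[[0,0,2],[0,0,0],45],[[0,0,5],[0,0,0],45],[[0,0,8],[0,0,0],45]], force=25)

```text
clock: 11.3
position: [473.3, -7.6, 37.3]
eef_rot: [[0.0, 1.0, 0.012], [-0.0, 0.012, -1.0], [-1.0, 0.0, 0.0]]
contact_force: [0.6, 0.1, -2.2]
gripper_width: 0.593
```

Call:
send_rows(plan=[[[0,0,0],[0,0,0],45],[[0,0,0],[0,0,0],45]])

```text
clock: 11.55
position: [473.3, -7.6, 37.1]
eef_rot: [[0.0, 1.0, 0.012], [-0.0, 0.012, -1.0], [-1.0, 0.0, 0.0]]
contact_force: [0.0, -0.7, -2.1]
gripper_width: 0.591
```

```bash
python3 look.py gr2 220,170,270,210 275,225,325,290
```

```text
11.55 [473.3  -7.6  37.1] [ 0.02 -0.69 -2.14] [-0.189  0.135  0.038] 51.38513308445965
```

View pics/gr2.png

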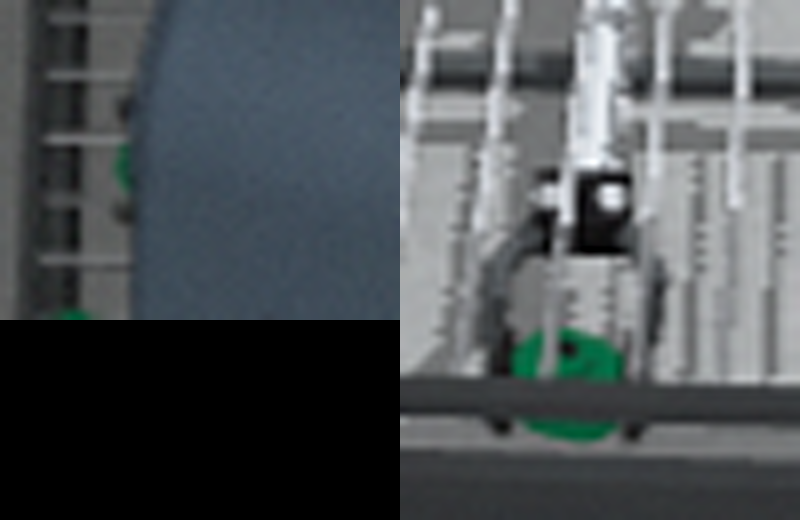

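Call:
send_rows(plan=[[[0,-10,0],[0,0,0],45],[[0,-30,0],[0,0,0],45],[[0,-52,0],[0,0,0],45],[[0,-74,0],[0,0,0],45],[[0,-96,0],[0,0,0],45]])

```text
clock: 12.28
position: [473.2, -105.0, 37.0]
eef_rot: [[0.0, 1.0, 0.012], [-0.0, 0.012, -1.0], [-1.0, 0.0, 0.0]]
contact_force: [0.7, -0.4, -2.7]
gripper_width: 0.593
```

Call:
send_rows(plan=[[[0,-15,0],[0,0,0],45],[[0,-25,0],[0,0,0],45],[[0,-32,0],[0,0,0],45],[[0,-33,0],[0,0,0],45],[[0,-33,0],[0,0,0],45]])

```text
clock: 12.9
position: [473.0, -136.1, 37.0]
eef_rot: [[-0.0, 1.0, 0.013], [0.0, 0.013, -1.0], [-1.0, -0.0, -0.0]]
contact_force: [0.6, 0.0, -2.5]
gripper_width: 0.595
```

```bash
python3 look.py out1 250,170,310,220 280,200,330,260;python3 - <<'E'
from h import *
import pickle
a,b=pickle.load(open("last.pkl","rb"))
for lab,c in(("top",a),("side",b)):
    P_=cloud(c);d=c["depth"]
    q=P_[(d>0)&(P_[...,2]>20)&(P_[...,2]<90)&(P_[...,1]>80)&(P_[...,1]<150)&(P_[...,0]>490)&(P_[...,0]<590)]
    for y0 in range(80,150,10):
        w=q[(q[:,1]>=y0)&(q[:,1]<y0+10)]
        if len(w):print(lab,y0,len(w),np.percentile(w[:,2],[10,50,90,98]).round(1),w[:,0].min().round(),w[:,0].max().round())
    hsv=cv2.cvtColor(c["image"],cv2.COLOR_RGB2HSV)
    m=cv2.inRange(hsv,(65,120,30),(90,255,255))
    k,l,st,ce=cv2.connectedComponentsWithStats(m)
    for i in range(1,k):
        w=P_[l==i]; 
        if st[i,4]>10: print(lab,"green",st[i],w.min(0).round(),w.max(0).round(),np.median(w,0).round())
E
```

```text
12.9 [ 473.  -136.1   37. ] [ 0.62  0.04 -2.52] [-0.225  0.116 -0.02 ] 51.775238220818366
top 130 2 [52.2 53.1 54.  54.2] 553.0 556.0
top 140 13 [44.5 50.2 53.  53.8] 521.0 562.0
top green [225 155  11  11  83] [625. 332.  -5.] [680. 372. 108.] [641. 350.  97.]
top green [267 188   9   6  50] [258.  -8.   3.] [ 554.  216. 1516.] [538. 198.  34.]
top green [223 208  12  11  84] [421. 329.  17.] [469. 369. 109.] [438. 346.  95.]
side 80 15 [40.2 44.7 47.4 47.7] 530.0 546.0
side 90 11 [39.5 43.4 47.8 48.6] 529.0 546.0
side 100 11 [42.3 46.  49.  49.8] 532.0 545.0
side 110 3 [46.2 46.6 48.7 49.1] 538.0 544.0
side 120 6 [50.9 51.6 53.6 54.2] 524.0 539.0
side 130 2 [33.5 37.2 40.8 41.5] 545.0 561.0
side 140 88 [35.5 47.7 73.2 74.8] 491.0 587.0
side green [293 235   3  10  22] [551. 182.   9.] [559. 208.  34.] [555. 199.  30.]
side green [297 234   9  13  94] [521. 156.   1.] [545. 216.  42.] [533. 205.  30.]
side green [250 255  14  16 167] [626. 330.  71.] [659. 369. 107.] [640. 356.  94.]
side green [326 257  12  17 163] [421. 300.  -3.] [452. 366. 107.] [436. 353.  94.]
```

View pics/out1.png

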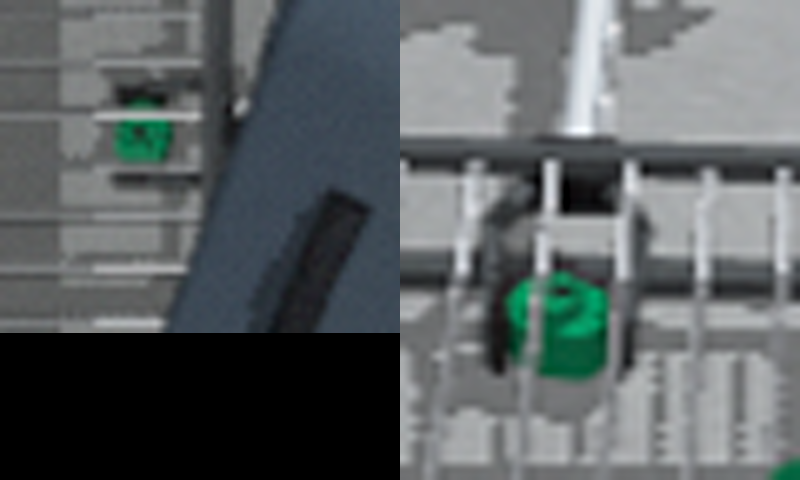

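Call:
send_rows(plan=[[[0,-5,0],[0,0,0],45],[[0,-10,0],[0,0,0],45],[[0,-11,2],[0,0,0],45],[[0,-11,5],[0,0,0],45],[[0,-11,7],[0,0,0],45]])

```text
clock: 13.62
position: [473.2, -147.6, 44.3]
eef_rot: [[0.0, 1.0, 0.012], [0.0, 0.012, -1.0], [-1.0, 0.0, -0.0]]
contact_force: [-0.4, 0.1, -1.6]
gripper_width: 0.591
```

Call:
send_rows(plan=[[[0,0,0],[0,0,0],45],[[0,0,0],[0,0,0],45]])

```text
clock: 13.88
position: [473.2, -147.5, 44.1]
eef_rot: [[0.0, 1.0, 0.012], [-0.0, 0.012, -1.0], [-1.0, 0.0, 0.0]]
contact_force: [0.4, -0.2, -2.3]
gripper_width: 0.588
```

```bash
python3 look.py out2 250,170,310,220 280,200,330,260;python3 - <<'E'
from h import *
import pickle
a,b=pickle.load(open("last.pkl","rb"))
for lab,c in(("top",a),("side",b)):
    P_=cloud(c);d=c["depth"]
    hsv=cv2.cvtColor(c["image"],cv2.COLOR_RGB2HSV)
    m=cv2.inRange(hsv,(65,120,30),(90,255,255))
    k,l,st,ce=cv2.connectedComponentsWithStats(m)
    for i in range(1,k):
        w=P_[l==i]; 
        if st[i,4]>10 and np.median(w[:,1])<300: print(lab,"green",st[i],np.percentile(w,5,axis=0).round(),np.percentile(w,95,axis=0).round(),np.median(w,0).round())
    if lab=="side":
      for u in(298,300,302):print([(int(P_[v,u,1]),int(P_[v,u,2]),int(m[v,u]>0)) for v in range(228,256)])
E
```

```text
13.875 [ 473.2 -147.5   44.1] [ 0.35 -0.2  -2.32] [-0.086  0.105  0.004] 51.18086351023906
top green [270 188   8   6  45] [526. 175.  31.] [546. 202.  49.] [537. 186.  41.]
side green [293 231   4  10  25] [550. 175.  22.] [559. 199.  41.] [554. 190.  38.]
side green [298 230   8  13  88] [522. 179.  17.] [543. 201.  47.] [532. 195.  37.]
[(189, 67, 0), (127, 2, 0), (172, 43, 0), (184, 50, 0), (184, 46, 0), (192, 49, 0), (194, 47, 0), (194, 42, 0), (197, 42, 0), (197, 37, 1), (200, 35, 1), (195, 26, 1), (196, 23, 1), (199, 21, 1), (203, 21, 1), (188, 1, 0), (194, 3, 0), (199, 3, 0), (199, 0, 0), (199, -5, 0), (211, 2, 0), (212, 0, 0), (213, -3, 0), (223, 2, 0), (224, 0, 0), (230, 1, 0), (237, 4, 0), (1137, 988, 0)]
[(119, 0, 0), (124, 0, 0), (175, 46, 1), (180, 46, 1), (183, 44, 0), (190, 48, 1), (194, 47, 1), (192, 41, 1), (196, 40, 1), (197, 37, 1), (199, 35, 1), (201, 32, 1), (199, 26, 1), (200, 23, 1), (199, 17, 1), (186, 0, 0), (190, 0, 0), (195, 0, 0), (199, 0, 0), (204, 0, 0), (208, 0, 0), (211, 0, 0), (218, 2, 0), (222, 1, 0), (226, 1, 0), (229, 0, 0), (234, 1, 0), (238, 1, 0)]
[(118, 0, 0), (126, 3, 0), (131, 3, 0), (179, 45, 1), (184, 46, 1), (190, 47, 1), (190, 43, 1), (192, 42, 1), (194, 39, 1), (200, 40, 1), (200, 36, 1), (199, 31, 1), (198, 25, 1), (197, 20, 1), (197, 16, 1), (184, -1, 0), (190, 0, 0), (193, -1, 0), (200, 1, 0), (203, 0, 0), (205, -2, 0), (211, 0, 0), (215, 0, 0), (218, -2, 0), (219, -4, 0), (229, 0, 0), (233, 0, 0), (235, -1, 0)]
```

View pics/out2.png

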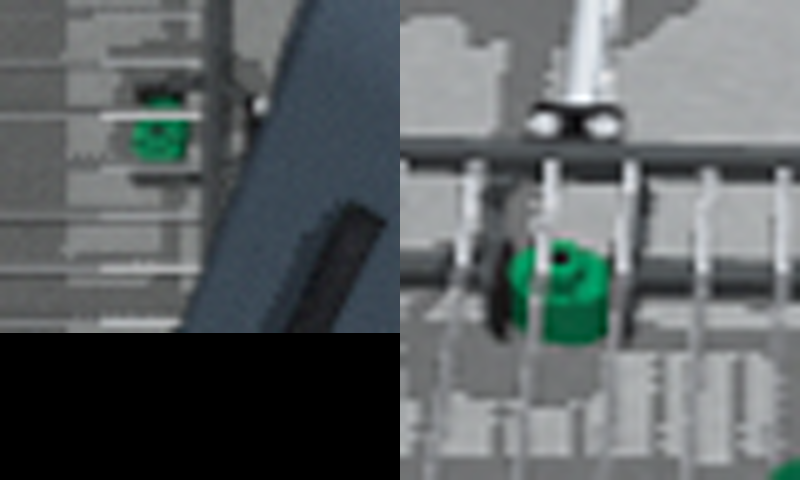

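Call:
send_rows(plan=[[[0,-10,0],[0,0,0],45],[[0,-24,0],[0,0,0],45],[[0,-40,0],[0,0,0],45],[[0,-56,0],[0,0,0],45],[[0,-72,0],[0,0,0],45]])

```text
clock: 14.6
position: [473.2, -221.1, 44.0]
eef_rot: [[0.0, 1.0, 0.011], [-0.0, 0.011, -1.0], [-1.0, 0.0, 0.0]]
contact_force: [0.1, 0.2, -2.2]
gripper_width: 0.595
```

Call:
send_rows(plan=[[[0,-8,0],[0,0,0],45],[[0,-12,4],[0,0,0],45],[[0,-14,12],[0,0,0],45],[[0,-14,22],[0,0,0],45],[[0,-14,30],[0,0,0],45]])

```text
clock: 15.22
position: [473.4, -233.2, 75.0]
eef_rot: [[0.0, 1.0, 0.013], [-0.0, 0.013, -1.0], [-1.0, 0.0, 0.0]]
contact_force: [0.3, -0.8, -2.6]
gripper_width: 0.59
```

```bash
python3 look.py out3 220,140,380,270 250,160,350,290
```

```text
15.225 [ 473.4 -233.2   75. ] [ 0.33 -0.82 -2.55] [-0.185  0.076 -0.001] 51.34758986297464
```

View pics/out3.png

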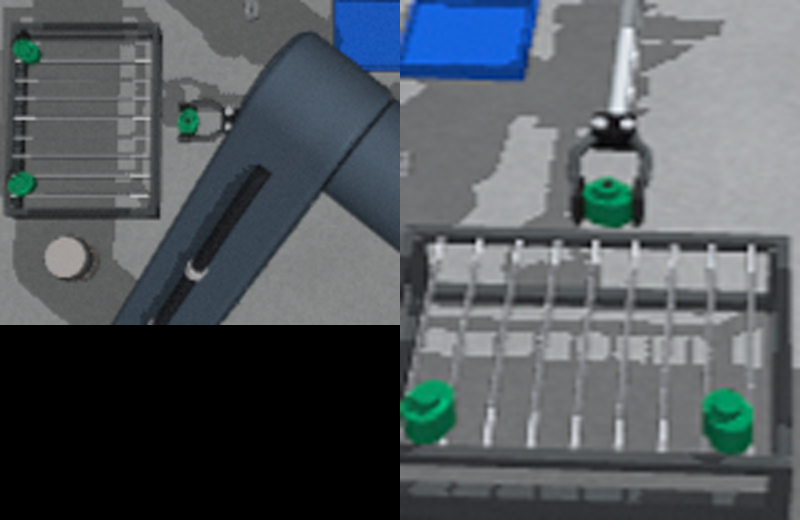

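Call:
send_rows(plan=[[[-2,-4,3],[0,0,-1],45],[[-5,-12,8],[0,0,-3.5],45],[[-9,-22,12],[0,0,-7],45],[[-13,-33,15],[0,0,-10.5],45],[[-17,-44,15],[0,0,-14],45]])

```text
clock: 15.95
position: [455.9, -278.6, 89.3]
eef_rot: [[0.0, 0.972, -0.234], [-0.0, -0.234, -0.972], [-1.0, 0.0, 0.0]]
contact_force: [-0.3, 0.4, -2.1]
gripper_width: 0.59
```

Call:
send_rows(plan=[[[-4,-11,0],[0,0,-3.5],45],[[-8,-22,0],[0,0,-7],45],[[-12,-33,0],[0,0,-10.5],45],[[-16,-44,0],[0,0,-14],45],[[-20,-55,0],[0,0,-17.5],45]])

```text
clock: 16.58
position: [435.6, -333.4, 89.0]
eef_rot: [[-0.0, 0.857, -0.516], [0.0, -0.516, -0.857], [-1.0, -0.001, -0.0]]
contact_force: [-1.0, -0.1, -2.9]
gripper_width: 0.594
```

Call:
send_rows(plan=[[[-5,-11,0],[0,0,-3.5],45],[[-10,-22,0],[0,0,-7],45],[[-14,-33,0],[0,0,-10.5],45],[[-16,-40,0],[0,0,-13],45],[[-17,-42,0],[0,0,-13.5],45]])

```text
clock: 17.2
position: [418.9, -375.2, 89.0]
eef_rot: [[-0.0, 0.714, -0.7], [0.0, -0.7, -0.714], [-1.0, -0.0, -0.0]]
contact_force: [1.2, -0.5, -1.9]
gripper_width: 0.593
```

Call:
send_rows(plan=[[[0,0,0],[0,0,0],45],[[0,0,0],[0,0,0],45]])

```text
clock: 17.45
position: [419.2, -374.1, 89.0]
eef_rot: [[-0.0, 0.716, -0.698], [0.001, -0.698, -0.716], [-1.0, -0.001, -0.0]]
contact_force: [0.3, -0.4, -3.1]
gripper_width: 0.59
```

```bash
python3 look.py tr1 320,110,460,270 220,100,370,230;cat > g.py <<'E'
from h import *
import pickle
a,b=pickle.load(open("last.pkl","rb"))
for lab,c in(("top",a),("side",b)):
    P_=cloud(c);d=c["depth"]
    hsv=cv2.cvtColor(c["image"],cv2.COLOR_RGB2HSV)
    m=cv2.inRange(hsv,(65,120,30),(90,255,255))
    k,l,st,ce=cv2.connectedComponentsWithStats(m)
    for i in range(1,k):
        w=P_[l==i]; w=w[w[:,2]<300]
        if st[i,4]>10 and len(w) and np.median(w[:,1])<300: print(lab,"green",st[i],np.percentile(w,3,axis=0).round(),np.percentile(w,97,axis=0).round(),np.median(w,0).round())
E
python3 g.py; python3 -c "
from h import *
print(r.get_obs()['eef_rot'].round(3))"
```

```text
17.45 [ 419.2 -374.1   89. ] [ 0.34 -0.43 -3.13] [-0.021  0.228  0.087] 51.35778767969875
top green [365 142  10  11  71] [ 687. -197.   74.] [ 721. -166.   95.] [ 701. -184.   85.]
side green [259 150   9  11  58] [ 691. -195.   64.] [ 716. -162.   93.] [ 703. -176.   85.]
[[-0.     0.716 -0.698]
 [ 0.    -0.698 -0.716]
 [-1.    -0.    -0.   ]]
```

View pics/tr1.png

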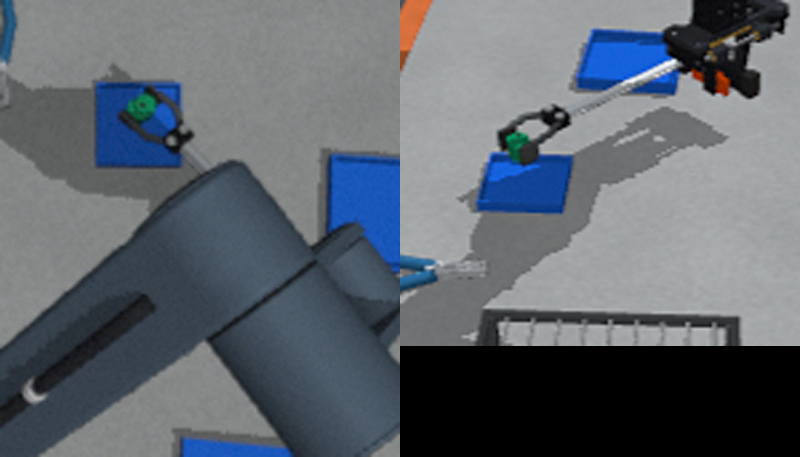

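Call:
send_rows(plan=[[[-1,-2,-5],[0,0,0],45],[[-3,-5,-15],[0,0,0],45],[[-3,-5,-27],[0,0,0],45],[[-3,-5,-38],[0,0,0],45],[[-3,-5,-46],[0,0,0],45]])

```text
clock: 18.18
position: [415.9, -379.2, 41.8]
eef_rot: [[-0.001, 0.716, -0.699], [0.001, -0.699, -0.716], [-1.0, -0.001, -0.0]]
contact_force: [-0.1, -0.7, -1.8]
gripper_width: 0.593
```

Call:
send_rows(plan=[[[0,0,-3],[0,0,0],45],[[0,0,-5],[0,0,0],45],[[0,0,-5],[0,0,0],45]])

```text
clock: 18.55
position: [416.3, -379.7, 38.2]
eef_rot: [[0.0, 0.716, -0.698], [-0.0, -0.698, -0.716], [-1.0, 0.0, 0.0]]
contact_force: [0.1, -0.3, -1.7]
gripper_width: 0.591
```

```bash
python3 look.py tr2 350,130,400,180 240,140,290,190;python3 g.py
```

```text
18.55 [ 416.3 -379.7   38.2] [ 0.07 -0.31 -1.73] [ 0.05   0.187 -0.008] 51.40157040798572
top green [364 147  11  11  70] [ 684. -207.   25.] [ 716. -171.   43.] [ 699. -188.   34.]
side green [262 160   9  11  59] [ 687. -206.   12.] [ 714. -168.   43.] [ 701. -184.   33.]
```

View pics/tr2.png

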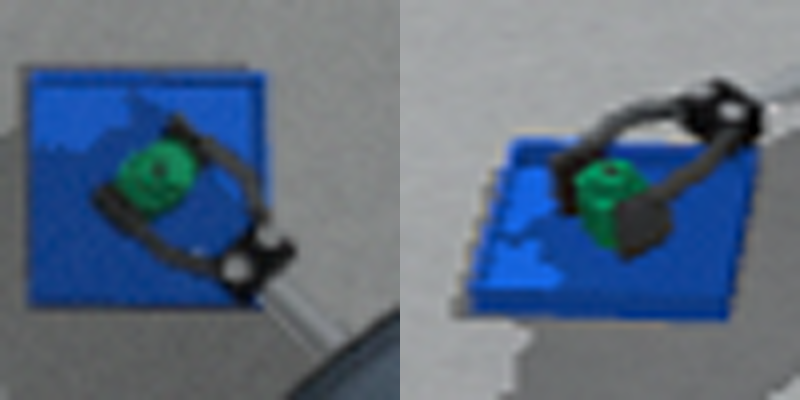

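Call:
send_rows(plan=[[[0,0,-1.5],[0,0,0],45],[[0,0,-3],[0,0,0],45],[[0,0,-4],[0,0,0],45],[[0,0,-4],[0,0,0],45]])

```text
clock: 19.15
position: [416.1, -379.5, 33.9]
eef_rot: [[-0.0, 0.716, -0.699], [0.0, -0.699, -0.716], [-1.0, -0.0, -0.0]]
contact_force: [-1.1, -1.0, -1.3]
gripper_width: 0.594
```

```bash
python3 -c "
from h import *
for i in range(4):
    c=cap('side');o=r.get_obs();print(o['position'].round(1),o['contact_force'].round(2),o['wrist_torque'].round(3))"
```

```text
[ 416.2 -379.6   34. ] [-0.67 -0.08 -1.77] [ 0.009  0.217 -0.044]
[ 416.2 -379.6   34. ] [-0.55 -0.33 -2.69] [-0.03   0.213 -0.028]
[ 416.2 -379.6   34. ] [ 0.36  0.58 -2.14] [-0.009  0.246  0.003]
[ 416.3 -379.6   34.1] [ 0.92 -0.07 -2.12] [0.054 0.234 0.03 ]
```

Call:
send_rows(plan=[[[0,0,-1],[0,0,0],45],[[0,0,-1],[0,0,0],45]])

```text
clock: 19.6
position: [416.2, -379.5, 33.0]
eef_rot: [[-0.0, 0.716, -0.699], [0.0, -0.699, -0.716], [-1.0, -0.0, -0.0]]
contact_force: [-0.3, 0.1, -2.0]
gripper_width: 0.592
```

```bash
cat > t.py <<'E'
from h import *
f=[];t=[]
for i in range(3):
    c=cap('side');o=r.get_obs();f.append(o['contact_force']);t.append(o['wrist_torque'])
print(o['clock'],o['position'].round(1),np.mean(f,0).round(2),np.mean(t,0).round(3),o['gripper_width']*87)
E
python3 t.py
```

```text
19.75 [ 416.2 -379.6   33. ] [ 0.34  0.02 -2.65] [ 0.007  0.245 -0.001] 51.551248064903376
```

Call:
send_rows(plan=[[[0,0,-1],[0,0,0],45],[[0,0,-1],[0,0,0],45]])

```text
clock: 20.0
position: [416.2, -379.6, 32.0]
eef_rot: [[0.0, 0.716, -0.699], [0.0, -0.699, -0.716], [-1.0, -0.0, -0.0]]
contact_force: [0.1, 0.6, -1.3]
gripper_width: 0.591
```

```bash
python3 t.py
```

```text
20.15 [ 416.3 -379.6   32.1] [ 0.08  0.03 -2.16] [0.051 0.111 0.034] 51.41439821685586
```

Call:
send_rows(plan=[[[0,0,-0.7],[0,0,0],45],[[0,0,-0.7],[0,0,0],45]])

```text
clock: 20.4
position: [416.2, -379.5, 31.3]
eef_rot: [[-0.0, 0.716, -0.699], [0.0, -0.699, -0.716], [-1.0, -0.0, -0.0]]
contact_force: [-0.3, 0.1, -1.1]
gripper_width: 0.592
```

```bash
python3 t.py; python3 look.py tr3 350,130,400,180 240,140,290,190
```

```text
20.55 [ 416.2 -379.6   31.4] [-0.28 -0.71 -2.04] [0.109 0.069 0.048] 51.15006921684793
20.55 [ 416.2 -379.6   31.4] [ 0.18 -1.04 -1.65] [0.173 0.066 0.023] 51.15006921684793
```

View pics/tr3.png

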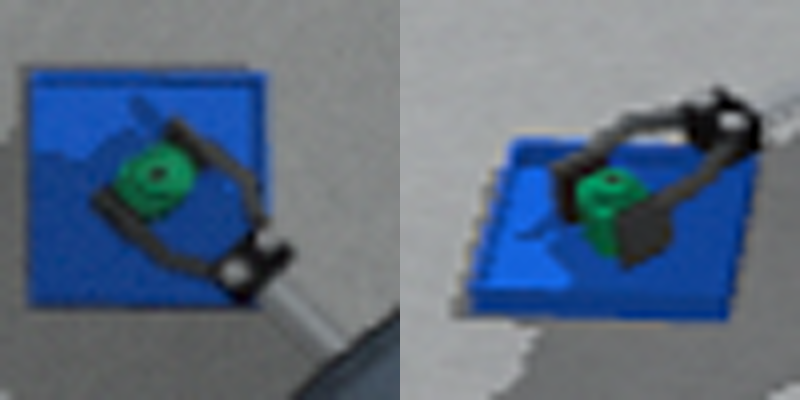

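Call:
send_rows(plan=[[[0,0,0],[0,0,0],45],[[0,0,0],[0,0,0],45]], force=18)

```text
clock: 20.9
position: [416.3, -379.6, 31.4]
eef_rot: [[0.0, 0.716, -0.699], [-0.0, -0.699, -0.716], [-1.0, 0.0, -0.0]]
contact_force: [-0.6, 0.5, -1.9]
gripper_width: 0.598
```

Call:
send_rows(plan=[[[0,0,0],[0,0,0],45],[[0,0,0],[0,0,0],45],[[0,0,0],[0,0,0],45],[[0,0,0],[0,0,0],45]], force=13)

```text
clock: 21.4
position: [416.3, -379.6, 31.4]
eef_rot: [[0.0, 0.716, -0.699], [-0.0, -0.699, -0.716], [-1.0, 0.0, -0.0]]
contact_force: [-0.3, -0.1, -1.3]
gripper_width: 0.656
```

```bash
python3 t.py; python3 look.py rel 350,130,400,180 240,140,290,190
```

```text
21.55 [ 416.2 -379.6   31.3] [-0.05 -0.15 -2.03] [ 0.101  0.09  -0.017] 57.4562463689835
21.55 [ 416.2 -379.6   31.3] [ 0.22 -0.19 -1.3 ] [0.093 0.112 0.003] 57.4562463689835
```

View pics/rel.png

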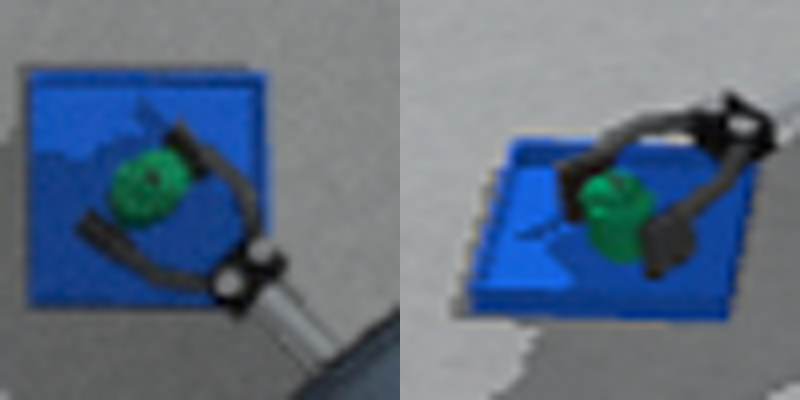

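Call:
send_rows(plan=[[[1.5,-1.5,0.5],[0,0,0],45],[[3.5,-3.5,1],[0,0,0],45],[[3.5,-3.5,1],[0,0,0],45]])

```text
clock: 22.02
position: [420.1, -383.5, 32.5]
eef_rot: [[0.0, 0.716, -0.698], [-0.001, -0.698, -0.716], [-1.0, 0.001, 0.0]]
contact_force: [-0.1, 0.2, -2.3]
gripper_width: 0.659
```

```bash
python3 look.py rel2 350,130,400,180 240,140,290,190
```

```text
22.025 [ 420.1 -383.5   32.5] [-0.11  0.22 -2.31] [0.053 0.166 0.019] 57.30592027381073
```

View pics/rel2.png

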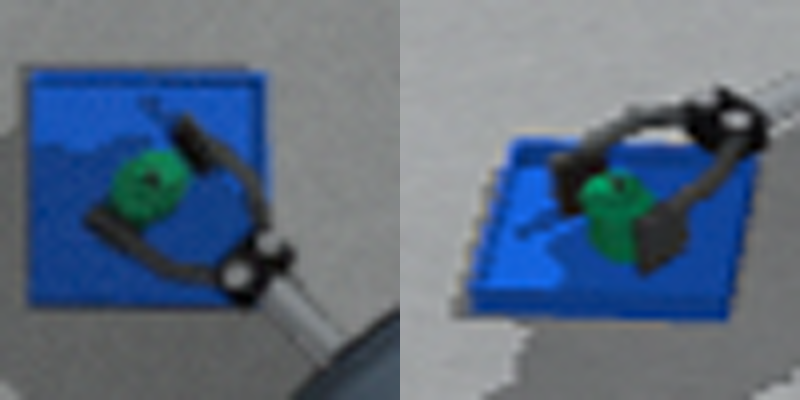

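Call:
send_rows(plan=[[[-1,1,0],[0,0,0],45],[[-1,1,4],[0,0,0],45],[[-1,1,12],[0,0,0],45],[[-1,1,25],[0,0,0],45],[[-1,1,42],[0,0,0],45]])

```text
clock: 22.75
position: [418.7, -382.1, 75.5]
eef_rot: [[0.0, 0.716, -0.699], [-0.0, -0.699, -0.716], [-1.0, 0.0, 0.0]]
contact_force: [0.5, 0.2, -1.4]
gripper_width: 0.657
```

Call:
send_rows(plan=[[[0,0,10],[0,0,0],45],[[0,0,15],[0,0,0],45]])

```text
clock: 23.0
position: [419.0, -382.4, 90.6]
eef_rot: [[0.001, 0.716, -0.698], [-0.001, -0.698, -0.716], [-1.0, 0.002, 0.0]]
contact_force: [-0.7, 0.1, -1.8]
gripper_width: 0.659
```

```bash
python3 look.py rel3 350,120,410,180 240,120,310,190; python3 g.py
```

```text
23.0 [ 419.  -382.4   90.6] [-0.7   0.14 -1.82] [0.04  0.15  0.047] 57.355177452471494
top green [365 149   8   8  41] [ 687. -200.   22.] [ 712. -173.   42.] [ 700. -188.   30.]
side green [263 162   9  11  74] [ 681. -198.    5.] [ 706. -168.   38.] [ 694. -178.   26.]
```

View pics/rel3.png

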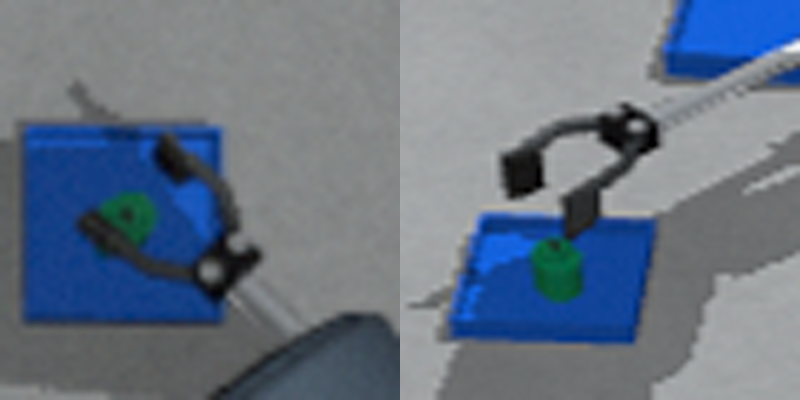

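Call:
send_rows(plan=[[[1,2,3],[0,0,2],45],[[4,8,5],[0,0,6],45],[[7,16,5],[0,0,11],45],[[10,24,5],[0,0,16],45],[[13,30,5],[0,0,21],45]])

```text
clock: 23.72
position: [431.6, -351.2, 93.9]
eef_rot: [[-0.001, 0.92, -0.392], [0.001, -0.392, -0.92], [-1.0, -0.001, -0.001]]
contact_force: [0.1, 0.4, -1.6]
gripper_width: 0.663
```

Call:
send_rows(plan=[[[3,6,0],[0,0,5],45],[[6,12,0],[0,0,10],45],[[9,18,0],[0,0,15],45],[[12,22,0],[0,0,20],45],[[13,24,0],[0,0,24],45]])

```text
clock: 24.35
position: [444.8, -327.5, 93.9]
eef_rot: [[-0.001, 1.0, 0.016], [0.001, 0.016, -1.0], [-1.0, -0.001, -0.001]]
contact_force: [-0.5, 0.7, -1.5]
gripper_width: 0.659
```

Call:
send_rows(plan=[[[0,0,-5],[0,0,0],45],[[0,0,-18],[0,0,0],45],[[0,0,-34],[0,0,0],45],[[0,0,-48],[0,0,0],45],[[0,0,-56],[0,0,0],45]])

```text
clock: 24.98
position: [444.2, -327.6, 36.8]
eef_rot: [[-0.001, 1.0, 0.012], [0.002, 0.012, -1.0], [-1.0, -0.001, -0.002]]
contact_force: [0.8, -0.2, -2.0]
gripper_width: 0.658
```

```bash
python3 t.py; python3 look.py lay 280,150,440,290 270,100,390,250
```

```text
25.125 [ 444.5 -327.9   37.7] [ 0.37  0.33 -1.91] [-0.051  0.057 -0.004] 57.45827107642256
25.125 [ 444.5 -327.9   37.7] [ 0.38  0.39 -1.64] [-0.033  0.066 -0.007] 57.45827107642256
```

View pics/lay.png

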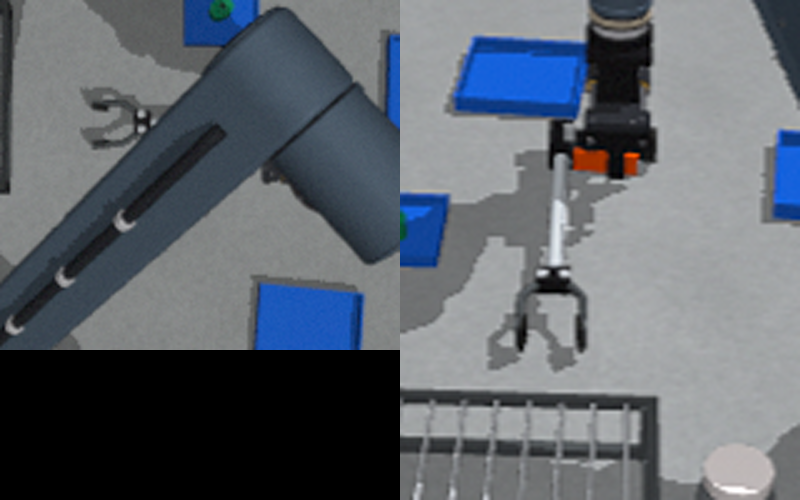

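Call:
send_rows(plan=[[[0,0,-3],[0,0,0],45],[[0,0,-6],[0,0,0],45],[[0,0,-8],[0,0,0],45],[[0,0,-8.5],[0,0,0],45],[[0,0,-8.5],[0,0,0],45]])

```text
clock: 25.85
position: [444.8, -328.1, 29.8]
eef_rot: [[0.0, 1.0, 0.012], [-0.0, 0.012, -1.0], [-1.0, 0.0, 0.0]]
contact_force: [0.4, 0.1, -1.6]
gripper_width: 0.663
```

```bash
python3 t.py
```

```text
26.0 [ 444.8 -328.1   29.9] [-0.07  0.08 -1.64] [-0.074  0.064  0.021] 57.300079213076934
```

Call:
send_rows(plan=[[[0,0,-1],[0,0,0],45],[[0,0,-1],[0,0,0],45]])

```text
clock: 26.25
position: [444.7, -328.1, 28.8]
eef_rot: [[-0.0, 1.0, 0.012], [0.0, 0.012, -1.0], [-1.0, -0.0, -0.0]]
contact_force: [-0.4, 0.7, -2.5]
gripper_width: 0.66
```

```bash
python3 t.py
```

```text
26.4 [ 444.7 -328.1   28.9] [ 0.4  -0.23 -2.3 ] [-0.068  0.092 -0.005] 57.19222805750327
```

Call:
send_rows(plan=[[[0,0,-1],[0,0,0],45],[[0,0,-1],[0,0,0],45]])

```text
clock: 26.65
position: [444.7, -328.1, 27.9]
eef_rot: [[0.0, 1.0, 0.012], [-0.0, 0.012, -1.0], [-1.0, 0.0, 0.0]]
contact_force: [-0.2, 1.1, -1.0]
gripper_width: 0.66
```

```bash
python3 t.py
```

```text
26.8 [ 444.7 -328.1   27.9] [-0.28  0.21 -0.52] [0.034 0.062 0.01 ] 57.36930779876359
```

Call:
send_rows(plan=[[[0,0,-0.7],[0,0,0],45],[[0,0,-0.7],[0,0,0],45]])

```text
clock: 27.05
position: [444.8, -328.1, 27.9]
eef_rot: [[0.0, 1.0, 0.012], [-0.0, 0.012, -1.0], [-1.0, 0.0, 0.0]]
contact_force: [-0.8, 0.4, 5.4]
gripper_width: 0.66
```

```bash
python3 t.py
```

```text
27.2 [ 444.7 -328.1   27.9] [-1.55  0.62  5.33] [0.039 0.242 0.038] 57.448406793409525
```

Call:
send_rows(plan=[[[0,0,0.5],[0,0,0],60],[[0,0,0.5],[0,0,0],70],[[0,0,0.5],[0,0,0],80],[[0,0,0.5],[0,0,0],87],[[0,0,0.5],[0,0,0],87]])

```text
clock: 27.82
position: [444.7, -328.1, 27.6]
eef_rot: [[-0.0, 1.0, 0.012], [0.0, 0.012, -1.0], [-1.0, -0.0, -0.0]]
contact_force: [-0.6, 0.2, -0.2]
gripper_width: 0.985
```

```bash
python3 t.py; python3 look.py open 280,150,440,290 290,100,370,200
```

```text
27.975 [ 444.7 -328.1   27.6] [ 0.18 -0.29 -0.49] [ 0.043  0.044 -0.013] 86.47425701164991
27.975 [ 444.7 -328.1   27.6] [ 0.4  -0.15  0.17] [ 0.031 -0.038 -0.029] 86.47425701164991
```

View pics/open.png

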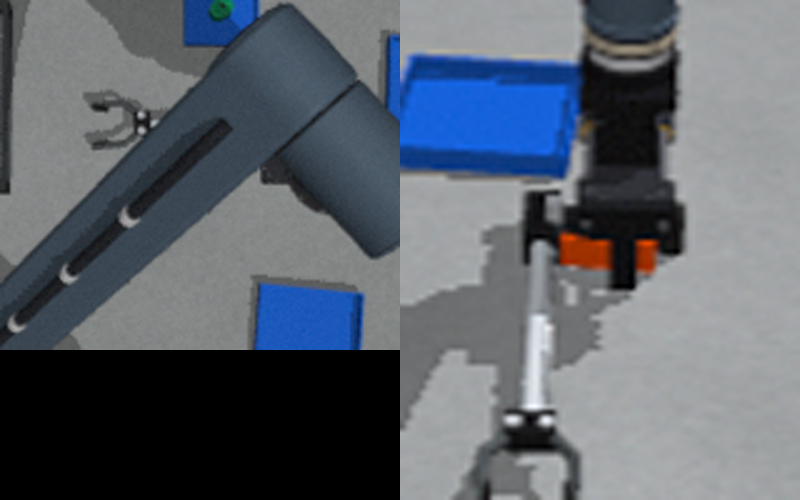

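Fingers are clear of the grip; go straight up, then aside for a clear view.

Call:
send_rows(plan=[[[0,0,8],[0,0,0],87],[[0,0,25],[0,0,0],87],[[0,0,55],[0,0,0],87],[[0,0,95],[0,0,0],87],[[0,0,140],[0,0,0],87]])

```text
clock: 28.7
position: [444.5, -327.8, 169.8]
eef_rot: [[0.0, 1.0, 0.012], [-0.0, 0.012, -1.0], [-1.0, 0.0, 0.0]]
contact_force: [0.8, -1.6, -0.4]
gripper_width: 0.998
```

Call:
send_rows(plan=[[[-40,-45,20],[0,0,0],87],[[-80,-90,40],[0,0,0],87],[[-120,-140,60],[0,0,0],87],[[-160,-190,60],[0,0,0],87],[[-190,-230,60],[0,0,0],87]])

```text
clock: 29.32
position: [253.2, -559.7, 229.9]
eef_rot: [[0.001, 1.0, 0.012], [-0.003, 0.012, -1.0], [-1.0, 0.001, 0.003]]
contact_force: [0.3, -0.6, -0.4]
gripper_width: 1.002
```

Call:
send_rows(plan=[[[0,0,0],[0,0,0],87],[[0,0,0],[0,0,0],87]])

```text
clock: 29.58
position: [254.5, -557.4, 228.3]
eef_rot: [[0.0, 1.0, 0.011], [0.001, 0.011, -1.0], [-1.0, 0.0, -0.001]]
contact_force: [0.1, 0.3, 0.2]
gripper_width: 1.005
```

```bash
python3 look.py end 160,100,500,330 200,60,400,300; python3 g.py; python3 - <<'E'
from h import *
import pickle
a,b=pickle.load(open("last.pkl","rb"))
for lab,c in(("top",a),("side",b)):
    P=cloud(c)
    q=P[(c["depth"]>0)&(P[...,2]>12)&(P[...,2]<60)&(P[...,0]>400)&(P[...,0]<620)&(P[...,1]>-400)&(P[...,1]<100)]
    for y0 in range(-380,60,40):
        w=q[(q[:,1]>=y0)&(q[:,1]<y0+40)]
        if len(w)>3:print(lab,y0,len(w),np.percentile(w[:,2],[10,50,95]).round(),np.percentile(w[:,0],[3,97]).round())
E
```

```text
29.575 [ 254.5 -557.4  228.3] [0.06 0.32 0.22] [0.072 0.002 0.014] 87.47067171000049
top green [364 149   9   9  63] [ 680. -199.   21.] [ 712. -168.   40.] [ 694. -184.   30.]
side green [263 162   9  11  73] [ 680. -195.    8.] [ 707. -167.   39.] [ 694. -178.   25.]
top -380 102 [31. 36. 48.] [404. 520.]
top -340 209 [23. 35. 50.] [409. 523.]
top -300 76 [27. 36. 50.] [429. 522.]
top -260 53 [32. 36. 42.] [500. 517.]
top -220 51 [30. 36. 42.] [500. 517.]
top -180 41 [31. 35. 40.] [500. 512.]
top -140 41 [30. 37. 42.] [499. 511.]
top -100 68 [29. 38. 46.] [488. 518.]
top -60 78 [34. 40. 46.] [472. 537.]
top -20 58 [25. 34. 39.] [467. 542.]
side -380 98 [23. 34. 48.] [403. 519.]
side -340 213 [17. 30. 49.] [406. 522.]
side -300 65 [24. 36. 49.] [429. 524.]
side -260 28 [32. 37. 42.] [501. 517.]
side -220 29 [32. 36. 42.] [499. 515.]
side -180 35 [32. 36. 42.] [497. 515.]
side -140 32 [33. 37. 42.] [498. 514.]
side -100 43 [36. 41. 46.] [489. 520.]
side -60 99 [29. 38. 44.] [473. 536.]
side -20 83 [17. 31. 38.] [468. 541.]
```

View pics/end.png

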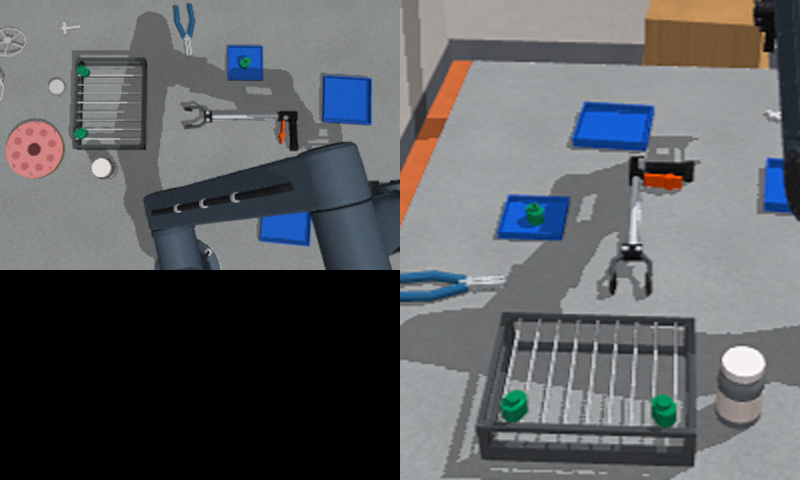

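The reacher lies flat (tube top about 37 mm along its whole length). The pattern stands upright in the 120 mm tray, and the rack and bystanders look unmoved. I am handing the job in.

```bash
python3 -c "
from cell import r
print(r.finish_job())"
```

```text
the job is handed in; nothing more can be done
None
```

The job is handed in, at about 29.6 s on the robot's clock. The wax pattern stands upright in the blue 120 mm tray, and the reacher lies flat on the bench.

- **Grip on the pattern:** I took the reacher at its pistol grip with 12–14 N, moved it in over the front rail and squeezed in steps to 25 N. By the figures given, that is about 2.4 N per jaw. The force on the wax was not measured.
- **Lift and placing:** The pattern came out over the front rail with about 5 mm to spare. I lowered it until the wrist torque showed light contact with the tray floor, then eased the trigger open.
- **Last checks on the pattern:** The final pictures show it upright near the tray's centre, at roughly (694, -181).
- **Last checks on the reacher:** Its tube top is level at about 37 mm along its length, clear of the rack and all the trays. The gripper was open and away from everything.
- **Other things:** The two deck patterns, the rack and the bystanders in view look unmoved. I judged that by eye from the pictures and did not measure it.
- **What disagreed:**
  - The two cameras differed by about 3–6 mm on the pattern's position.
  - When the jaws closed on the pattern, the reacher turned slightly in the grip, moving the pattern about 5 mm sideways under the rack.
  - After release the pattern stood close to one jaw, so I shifted the reacher a few mm sideways before lifting it away.

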